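# Slide a spread snap ring down the shaker stub and hold it open at the groove

### The job

The orbital shaker's platform is off and its bearing sits on the drive stub: draw the blue-handled snap-ring pliers up out of the tool block, put their noses into the gap of the steel snap ring lying on the foam of the orange-banded carton, squeeze the handles so that the ring spreads on the noses, and lift it out. Bring the spread ring over the top of the stub, slide it down until it lies level with the groove just above the bearing, and finish there while still holding it, ready to be let go into the groove: handles squeezed, ring spread and flat around the groove, carried by the pliers alone without pressing on the stub or the bearing. Leave the other things on the bench and in the tool block where they are.

Things in the scene. Friction and masses are not known exactly. Their poses are not given: they have to be found in the camera images.
- pliers: snap-ring pliers, 200 mm long, 0.15 kg, blue grips, straight steel noses; stand noses down in the tool block's slot, leaning up to 3 deg. Origin at the hinge pin; z up from noses to handles; handles and noses spread along y; alike both ways round. Grips: flat bars 12 mm wide (x), 8 mm thick, 49 to 121 mm above the pin
- grips (a point): middle between the grips, 85 mm above the pin: take and squeeze here. Over the outer faces 50 mm at rest, 22 mm at the stop. Squeezing takes 7 N per grip to start, 9 N at the stop, plus 5 N with the ring on; a spring reopens. A 4 to 6 N grip carries them unsqueezed. As they close in a still gripper the pin sinks 4 mm, half of it before the noses reach the ring
- tips (a point): middle between the noses, 75 mm below the pin, axes as the pliers. Each nose is 6 mm wide (x), with a slot in its outer face for a ring end: 5.5 mm high, 2 mm deep, sloped above, a square lip below that ends 4.8 mm below the slot's middle. At rest 10 mm over both noses, slot middle 0.5 mm below this point; at the stop slot bottoms 28 mm apart, 0.7 mm above it
- jaw_l (a joint): how far each handle is squeezed, rad: 0 at rest (noses together), 0.16 at the stop (noses fully spread, equally to both sides)
- holder: white plastic tool block 80 x 90 x 66 mm (x, y, z), fixed; origin at the centre of its underside. The pliers stand in a slot 10 mm (x) by 27 mm (y), 58 mm deep, centred at x = -20 mm; two drivers stand in round holes at x = 24, y = -25 and 25 mm, reaching 140 mm above the bench
- ring: steel snap ring for a 40 mm shaft, 3 mm thick, 57 mm wide outside, 0.03 kg; origin at its centre on the underside, z its axis. Gap on its -x side, about 15 mm at rest, between square lugs centred 22.5 mm from the axis, 10 mm long along x. Spread to a 28 mm gap it is a 44 mm circle inside, 2 mm clear of the stub. Ends press back with 2 N (rest) to 6 N
- ring_centre (a point): the centre of the ring, at mid thickness (1.5 mm above the underside); axes as the ring
- ring_arm_l (a joint): how far each half of the ring is spread about its back, rad: 0 at rest (too small for the stub), 0.14 when it is a 44 mm circle; above 0.10 it can pass the stub
- kit: open white carton with an orange band, 100 x 100 mm, walls 46 mm high, black foam inside with its top at 44 mm; fixed; origin at the centre of its underside. The ring lies on the foam, lugs over a cut-out 20 mm deep (x -37 to -10, y -26 to 26 mm). Two capped tubes, 70 mm high, stand in the corners on the +x side
- shaker: orbital shaker without platform, 220 x 240 mm, deck 78 mm above the bench; fixed; origin at the centre of its underside. Four small idler cranks (100 mm high) in the deck's corners; in the middle a dark flywheel with the upright drive stub and its bearing, 12 mm off centre
- drive (a joint): angle of the flywheel, rad; very stiff, stays as found; at 0 the stub is on the shaker's +x side of the flywheel's centre
- groove (a point): on the axis of the upright drive stub, at mid height of its groove, 115.75 mm above the bench. Stub 40 mm thick; groove 6 mm high, 2 mm deep. The bearing's flat top (68 mm across) is 4.8 mm below this point: when the noses' lips just touch it, a ring in their slots is level with the groove
- stub_top (a point): centre of the stub's flat top end, 130.5 mm above the bench; its rim is bevelled from 17 mm radius to the full 20 mm over 3 mm
- screwdriver: bystander: screwdriver with a yellow handle, in the tool block
- nut_driver: bystander: driver with a green handle, in the tool block
- tube_rack: bystander: orange tube rack 100 x 210 x 46 mm, capped tubes to 75 mm
- microplate: bystander: white 96-well plate 86 x 128 x 14 mm
- tip_box: bystander: blue box of pipette tips 82 x 120 x 64 mm
- carton_a: bystander: closed carton 70 x 70 x 110 mm
- carton_b: bystander: closed carton 70 x 60 x 95 mm
- reagent_bottle: bystander: glass bottle with a blue cap, 72 mm across, 145 mm high
Mind the look-alikes: they are no part of the job. What is meant by the pliers is not turquoise, and is the larger of those in its own colour.

How it is judged:
On the way, in this order (a step that is already met when the one before it is completed fails the run):
1. the pliers are drawn clear out of the tool block, in the gripper (z of tips in the frame of holder above 0.075 m and contact force between the fingers and pliers above 1 N), for 0.2 s.
2. the ring is spread on the pliers' noses and lifted clear of the foam (value of joint ring_arm_l above 0.08 rad and contact force between pliers and ring above 1 N and contact force between ring and kit below 0.1 N and contact force between the fingers and ring below 0.1 N and z of ring_centre in the frame of kit above 0.055 m), for 0.2 s.
At the end, for the whole second after the job is handed in: Gripper still squeezing the pliers (over 4 N, jaw_l over 0.12) and they the ring (over 1.5 N, ring_arm_l over 0.10); ring round the stub within 5 mm of its axis, within 2 mm of the groove's mid height, tilt under 0.12 rad, at rest, no finger on it, pressing on the shaker under 3 N (value of joint ring_arm_l above 0.1 rad and value of joint jaw_l above 0.12 rad and horizontal distance between ring_centre and groove below 0.005 m and z of ring_centre in the frame of groove between -0.002 and 0.002 m and angle between ring's own z axis and vertical below 0.12 rad and contact force between the fingers and pliers above 4 N and contact force between pliers and ring above 1.5 N and contact force between ring and shaker below 3 N and contact force between the fingers and ring below 0.1 N and linear speed of ring below 0.02 m/s); the arm keeps its last pose, push and grip.
It fails at once if a bystander on the bench or in the tool block is moved by more than 20 mm (distance of any of screwdriver, nut_driver, tube_rack, microplate, tip_box, carton_a, carton_b, reagent_bottle from where it was at the start of the episode above 0.02 m).
It also fails if it takes over 51 s, if anything falls off the work surface, if the arm or the gripper's body presses on something with over 40 N, if the wrist force passes 120 N, or if a joint passes its speed limit or range.

### The arm

A 6-joint arm with a two-finger parallel gripper is mounted at the origin on the work surface. World frame = base frame: x ahead of the robot, y to its left, z up, the work surface at z = 0. Lengths are in m, angles in rad, forces in N, time in s.
With the tool pointing down it reaches from about 0.275 to 0.85 m from the base axis. Payload 5.2 kg.
Tool frame: the origin (TCP) lies at the very end of the fingers, on their centre line; the grasp point (between the pads) lies manip.grip_point_offset behind it (manip.grip_point_offset is the distance from the TCP to the grasp point, in m); z points along the fingers, y is the direction in which the jaws open and shut (so a half turn about z gives the same grasp; the last joint's range is limited). The gripper opens to 85 mm and grips with 20 to 120 N. Pads are 22 mm wide; open, the fingers measure 114 mm over their backs; the gripper's body (76 mm by 85 mm) begins 54 mm behind the grasp point. The pads swing forward as they close: fully open they stand 13 mm farther back than shut.
Start: joints at [1.077, 0.259, 1.535, -0, 1.348, -0.203], TCP at [0.158, 0.527, 0.231] pointing down, gripper open.
Joint ranges: [-3.14, 3.14], [-0.91, 2.08], [0.19, 2.58], [-1.22, 4.36], [0.22, 2.71], [-3.12, 3.12]. Speed limits (rad/s): [2.57, 2.57, 3.14, 3.14, 3.14, 3.14].

### API

Orientations are given as a rotation vector (axis times angle).
In Python, from workcell import telemetry, imaging, manip gives the robot as it stands.
- The arm moves only by the tool carry_out, never from a script. Its argument "increments" is a list that holds one entry, the list of rows, each a list of 7 numbers: the shift along the tool's x, y, z in cm, then the turn, a rotation vector about the tool's x, y, z in rad, then the closure, from -1 (fully open) to 1 (shut), so that 0 is half open. In form: [[[dx, dy, dz, wx, wy, wz, hand], ...]]. A call has 1 to 12 rows; each row is the pose to reach, as a shift and turn from the pose commanded when the call began, along the tool's axes at that moment; what a row does not reach only later rows make up. A row lasts 1/12 s, in which the tool goes at most 41.7 mm and 7.16 degrees, less where a joint would pass 70% of its speed; a pose out of reach is approached as far as the arm can. A call with a gripper value outside its range is refused whole. The fingers move at their own pace and stop on an object; "newtons" is the grip in N (left out, the last holds). Time passes only in rows, so rows that repeat a pose let the fingers close. It gives the time, the measured TCP pose, the force and the opening at its end, in the units of the state.
- telemetry.read_state(): the state, without advancing time (a new reading comes with each control period).
- imaging.get_image(name): name is "scene" or "side" or "wrist"; returns the picture (420x560x3 uint8, blue, green, red); there is no depth.
- imaging.camera_model(name): a dict with "K" (3x3 intrinsics, pixels), "T" (4x4, takes a point from camera to world coordinates); the wrist camera has in their place "mount" (4x4, takes a point from camera to tool coordinates, whose origin is the TCP and whose axes are the flange's). Camera axes: x right, y down, z forward; pixel columns grow to the right and rows downward; lengths in m; the calibration is good to about 2 mm. A picture is of the moment at which its call begins: read the wrist's pose just before it. camera_model takes no time and is no camera call.
- manip.finish_job(): hands the job in, once; it reports no verdict.
The state is a dict: "time_s": time; "q": joint angles; "qvel": joint speeds; "tau": joint torques, N m; "tool_pos": TCP position; "ee_rot": TCP orientation; "contact_force": force on the tool from outside, world axes, zero at the start; "moment": the same for the moment, N m; "gripper_width": finger opening in m.
Only numpy, scipy, OpenCV 4.12 (cv2) and the standard library are available. Lean on these libraries where they do the work, as an engineer would, in place of code of your own. Each camera call takes 0.05 s, during which the arm holds its last target.

## Working session

There is one attempt and no reset: what is moved stays moved. The work goes in short steps, Python scripts to look and compute and a tool call to move; the robot and the scene stay as the last step left them, time stands still between calls to the robot, and variables do not carry over. Pictures are saved under pics/ and viewed, and the job is handed in when it is done.

Besides the shell and the picture viewer there is one more tool, called as a command line: name --argument value ..., lists and objects as JSON in quotes. carry_out: Moves the arm, as the interface text tells. Its arguments: {"type":"object","properties":{"increments":{"type":"array"},"newtons":{"type":"number"}},"required":["increments"]}

```bash
ls; mkdir -p pics
python3 - <<'E'
from workcell import telemetry, imaging, manip
import cv2, numpy as np
print(manip.grip_point_offset, [a for a in dir(manip) if a[0]!='_'])
s=telemetry.read_state()
for k,v in s.items(): print(k,np.round(v,4))
for n in ("scene","side","wrist"):
    im=imaging.get_image(n); cv2.imwrite(f"pics/{n}0.png",im)
    c=imaging.camera_model(n)
    for k,v in c.items(): print(n,k,np.round(v,4).tolist())
E
```

```text
pics
0.0187 ['PlanningError', 'finish_job', 'grip_point_offset']
time_s 0.0
q [ 1.0772  0.2593  1.5361  0.      1.348  -0.2028]
qvel [ 0.0007  0.0002 -0.0004  0.0002  0.0007 -0.0001]
tau [ 1.00000e-03 -4.46033e+01 -2.90572e+01 -3.00000e-04  1.16000e-02
 -0.00000e+00]
tool_pos [0.1574 0.5264 0.2305]
ee_rot [-4.5510e-01 -3.1078e+00  2.7000e-03]
contact_force [-0.1763 -0.7414 -0.7964]
moment [ 0.003   0.0278 -0.0171]
gripper_width 0.0854
scene K [[482.4024, 0.0, 280.1891], [0.0, 482.4024, 212.5842], [0.0, 0.0, 1.0]]
scene T [[0.4645, 0.6626, -0.5876, 1.4336], [0.8854, -0.3587, 0.2955, -0.4107], [-0.015, -0.6575, -0.7533, 1.2614], [0.0, 0.0, 0.0, 1.0]]
side K [[460.1456, 0.0, 279.3285], [0.0, 460.1456, 208.1226], [0.0, 0.0, 1.0]]
side T [[-0.9826, -0.0897, 0.1625, 0.3605], [-0.1856, 0.4795, -0.8577, 1.1883], [-0.0009, -0.8729, -0.4878, 0.7629], [0.0, 0.0, 0.0, 1.0]]
wrist K [[291.228, 0.0, 283.6199], [0.0, 291.228, 203.6671], [0.0, 0.0, 1.0]]
wrist mount [[0.0001, -0.9558, -0.2942, 0.0735], [1.0, 0.0001, 0.0, 0.0007], [-0.0, -0.2942, 0.9558, -0.1425], [0.0, 0.0, 0.0, 1.0]]
```

View pics/scene0.png

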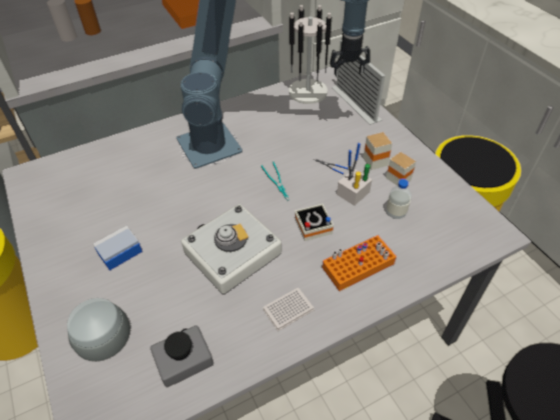

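View pics/side0.png

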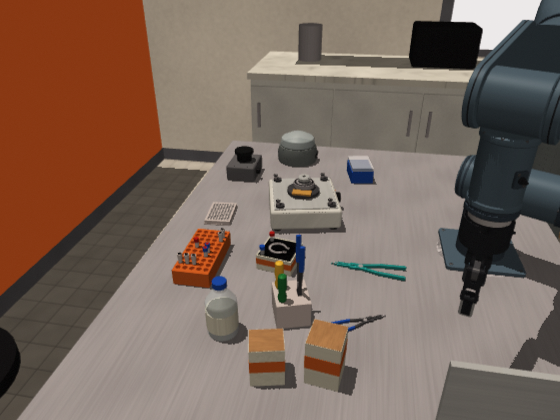

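View pics/wrist0.png

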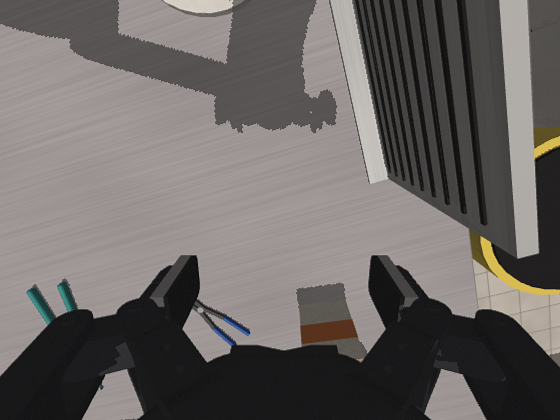

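Run:
```python
import cv2, numpy as np
a=cv2.imread('pics/scene0.png')[130:260,170:420]
b=cv2.imread('pics/side0.png')[160:350,210:410]
cv2.imwrite('pics/sc_c.png',cv2.resize(a,None,fx=3.2,fy=3.2,interpolation=cv2.INTER_CUBIC))
cv2.imwrite('pics/si_c.png',cv2.resize(b,None,fx=3,fy=3,interpolation=cv2.INTER_CUBIC))
```

```text
(no output)
```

View pics/sc_c.png

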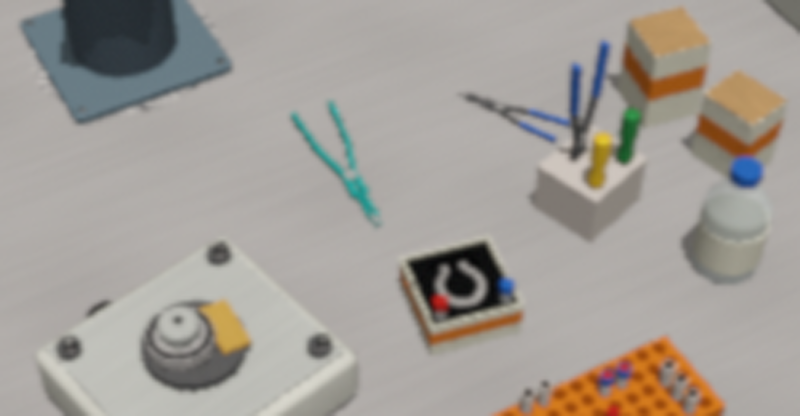

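View pics/si_c.png

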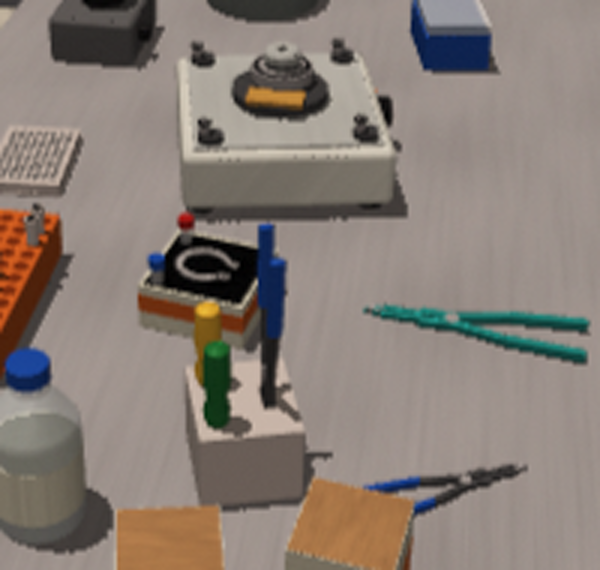

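```bash
cat > h.py <<'E'
from workcell import telemetry, imaging, manip
import cv2, numpy as np
from scipy.spatial.transform import Rotation as R
def ray(n,uv,Tw=None):
    c=imaging.camera_model(n); K=np.array(c['K']); T=np.array(c['T']) if Tw is None else Tw
    d=T[:3,:3]@np.linalg.solve(K,[uv[0],uv[1],1.]); return T[:3,3],d/np.linalg.norm(d)
def plane(n,uv,z,Tw=None):
    o,d=ray(n,uv,Tw); return o+d*(z-o[2])/d[2]
def tri(rays):
    A=np.zeros((3,3));b=np.zeros(3)
    for o,d in rays:
        P=np.eye(3)-np.outer(d,d);A+=P;b+=P@o
    p=np.linalg.solve(A,b); return p,[np.linalg.norm((np.eye(3)-np.outer(d,d))@(p-o)) for o,d in rays]
def toolT(s=None):
    s=s or telemetry.read_state(); T=np.eye(4);T[:3,:3]=R.from_rotvec(s['ee_rot']).as_matrix();T[:3,3]=s['tool_pos'];return T
def wristT(T=None):
    T=toolT() if T is None else T
    return T@np.array(imaging.camera_model('wrist')['mount'])
def proj(n,p,Tw=None):
    c=imaging.camera_model(n);T=np.array(c['T']) if Tw is None else Tw
    q=np.array(c['K'])@(T[:3,:3].T@(np.array(p)-T[:3,3])); return q[:2]/q[2]
def shot(n,name):
    T=toolT(); im=imaging.get_image(n); cv2.imwrite(f'pics/{name}.png',im); np.save(f'pics/{name}.npy',T); return im,T
E
python3 - <<'E'
from h import *
np.set_printoptions(precision=4,suppress=True)
f=lambda x,y:(x/3.2+170,y/3.2+130); g=lambda x,y:(x/3+210,y/3+160)
for a,b in [((576,66),(278,262)),((604,44),(266,227)),((576,66),(266,227)),((604,44),(278,262)),((178,320),(282,48))]:
    print(tri([ray('scene',f(*a)),ray('side',g(*b))]))
print('holder corners');
for p in [(537,170),(578,140),(645,160),(597,195)]: print(plane('scene',f(*p),.066))
print('kit')
for p in [(400,260),(490,240),(522,296),(432,322)]: print(plane('scene',f(*p),.046))
print('ring c', plane('scene',f(462,283),.0455),plane('side',g(205,265),.0455))
print('lugs',[plane('scene',f(*p),.0455) for p in [(447,268),(474,266)]])
print('side holder',[plane('side',g(*p),.066) for p in [(190,365),(285,358),(303,430),(200,440)]])
E
```

```text
(array([0.4667, 0.3412, 0.1875]), [np.float64(0.0016227374526727512), np.float64(0.0016227374526726996)])
(array([0.4787, 0.3582, 0.2243]), [np.float64(0.003929615382007225), np.float64(0.003929615382007219)])
(array([0.4806, 0.3276, 0.2065]), [np.float64(0.0011299061884889985), np.float64(0.0011299061884891067)])
(array([0.4654, 0.3717, 0.2062]), [np.float64(0.0013180650850916293), np.float64(0.001318065085091637)])
(array([ 0.5333, -0.1449,  0.1303]), [np.float64(0.0012912238449036629), np.float64(0.0012912238449035657)])
holder corners
[0.4764 0.2969 0.066 ]
[0.4586 0.3612 0.066 ]
[0.5195 0.408  0.066 ]
[0.5386 0.333  0.066 ]
kit
[0.5041 0.1125 0.046 ]
[0.5247 0.2098 0.046 ]
[0.6066 0.1987 0.046 ]
[0.5925 0.1007 0.046 ]
ring c [0.5619 0.1538 0.0455] [0.5598 0.1514 0.0455]
lugs [array([0.5367, 0.1504, 0.0455]), array([0.5477, 0.1766, 0.0455])]
side holder [array([0.5393, 0.3234, 0.066 ]), array([0.4654, 0.3003, 0.066 ]), array([0.44  , 0.3844, 0.066 ]), array([0.5143, 0.4097, 0.066 ])]
```

```bash
cat >> h.py <<'E'
def Rdown(yaw_y,tx=0,ty=0):
    a=np.radians(yaw_y); y=np.array([np.cos(a),np.sin(a),0]); z=np.array([0,0,-1.]); x=np.cross(y,z)
    return np.stack([x,y,z],1)
def inc(p,Rm):
    """cm shift and rotvec in current tool axes to reach TCP p with rot Rm"""
    T=toolT(); d=T[:3,:3].T@(np.array(p)-T[:3,3])*100; w=R.from_matrix(T[:3,:3].T@Rm).as_rotvec()
    print('inc',np.round(d,2),np.round(w,4),'dist',np.linalg.norm(d),'deg',np.degrees(np.linalg.norm(w))); return d,w
E
python3 -c "
from h import *
inc([.473,.35,.30],Rdown(108.7))"
```

```text
inc [-35.29  -7.88  -6.93] [-0.0013 -0.0007 -0.6171] dist 36.81528400582306 deg 35.35913046391477
```

carry_out --increments '[[[-35.3,-7.9,-7,0,0,-0.617,-1],[-35.3,-7.9,-7,0,0,-0.617,-1],[-35.3,-7.9,-7,0,0,-0.617,-1],[-35.3,-7.9,-7,0,0,-0.617,-1],[-35.3,-7.9,-7,0,0,-0.617,-1],[-35.3,-7.9,-7,0,0,-0.617,-1],[-35.3,-7.9,-7,0,0,-0.617,-1],[-35.3,-7.9,-7,0,0,-0.617,-1],[-35.3,-7.9,-7,0,0,-0.617,-1],[-35.3,-7.9,-7,0,0,-0.617,-1],[-35.3,-7.9,-7,0,0,-0.617,-1],[-35.3,-7.9,-7,0,0,-0.617,-1]]]' --newtons 20

```text
time_s: 1.15
tool_pos: [0.4732, 0.3497, 0.3006]
ee_rot: [0.507, -3.099, -0.0]
contact_force: [-0.8, -0.6, 0.2]
gripper_width: 0.0854
```

```bash
python3 -c "
from h import *
im,T=shot('wrist','w1');print(T.round(4));shot('side','s1')"
```

```text
[[-9.478e-01 -3.188e-01 -1.700e-03  4.732e-01]
 [-3.188e-01  9.478e-01 -0.000e+00  3.497e-01]
 [ 1.600e-03  5.000e-04 -1.000e+00  3.006e-01]
 [ 0.000e+00  0.000e+00  0.000e+00  1.000e+00]]
```

View pics/w1.png

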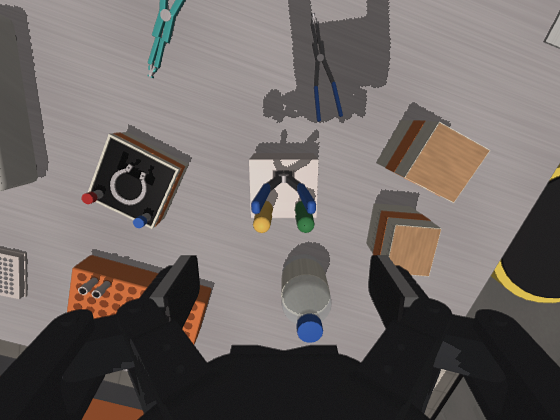

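Run:
```python
import cv2, numpy as np
im=cv2.imread('pics/w1.png')
cv2.imwrite('pics/w1a.png',cv2.resize(im[145:245,230:340],None,fx=6,fy=6,interpolation=cv2.INTER_NEAREST))
cv2.imwrite('pics/w1b.png',cv2.resize(im[125:235,75:195],None,fx=5,fy=5,interpolation=cv2.INTER_NEAREST))
s=cv2.imread('pics/s1.png')
cv2.imwrite('pics/s1a.png',cv2.resize(s[220:340,240:340],None,fx=5,fy=5,interpolation=cv2.INTER_NEAREST))
```

```text
(no output)
```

View pics/w1a.png

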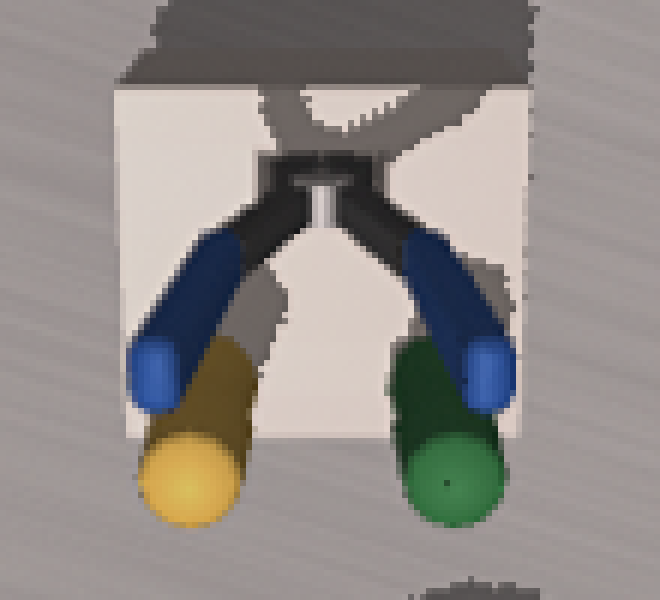

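View pics/w1b.png

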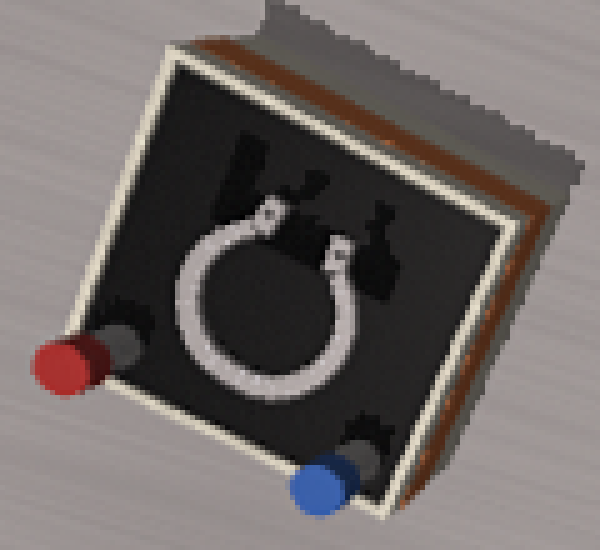

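View pics/s1a.png

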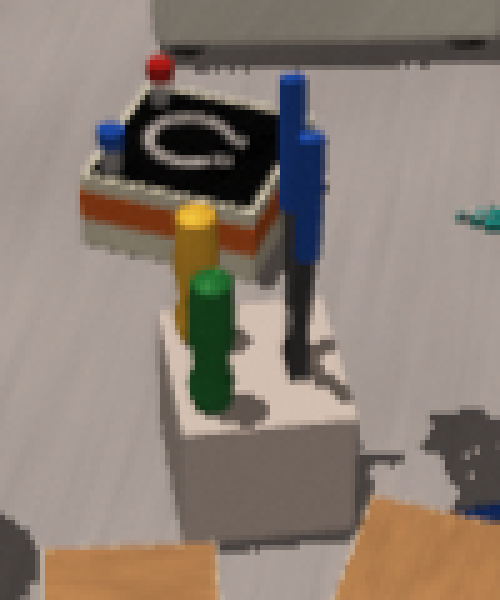

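Run:
```python
from h import *
np.set_printoptions(precision=4,suppress=True)
T=np.load('pics/w1.npy');W=wristT(T)
f=lambda p:(p[0]/6+229.5,p[1]/6+144.5); g=lambda p:(p[0]/5+74.5,p[1]/5+124.5)
P=lambda uv,z:plane('wrist',uv,z,W)
a,b=P(f((156,376)),.2065),P(f((488,376)),.2065)
print('grips',a,b,(a+b)/2,np.degrees(np.arctan2(*(b-a)[1::-1])),np.linalg.norm(a-b))
c=[P(f(p),.066) for p in [(115,88),(530,85),(520,438),(127,438)]]
print('holder',np.mean(c,0),[np.degrees(np.arctan2(*(c[i]-c[j])[1::-1])) for i,j in ((1,0),(2,3),(0,3),(1,2))],[np.linalg.norm(c[i]-c[j]) for i,j in ((1,0),(2,3),(0,3),(1,2))])
# pliers at z=.075 emerging: nose/hinge
print('hinge', P(f((325,190)),.09))
l=[P(g(p),.047) for p in [(270,213),(341,255)]]
ctr=P(g((266,309)),.0455)
print('lugs',l,np.degrees(np.arctan2(*(l[1]-l[0])[1::-1])),np.linalg.norm(l[1]-l[0]),'ctr',ctr)
# ring contour
im=cv2.imread('pics/w1.png'); hsv=cv2.cvtColor(im,cv2.COLOR_BGR2HSV)
m=np.zeros(im.shape[:2],np.uint8); m[155:212,105:150]=1
mm=((hsv[...,2]>110)&(hsv[...,1]<60)&(m>0)).astype(np.uint8)
n,lab,st,ce=cv2.connectedComponentsWithStats(mm); i=1+np.argmax(st[1:,4]);print(st[i])
ys,xs=np.where(lab==i)
pts=np.array([P((x,y),.047) for x,y in zip(xs,ys)])[:,:2]
from scipy.optimize import least_squares
mid=(l[0]+l[1])[:2]/2
d0=pts-ctr[:2]; u=(mid-ctr[:2]);u/=np.linalg.norm(u)
arc=pts[(d0@u)<.008]
r=least_squares(lambda q:np.hypot(*(arc-q[:2]).T)-q[2],[*ctr[:2],.024]);c0=r.x
print('fit',c0, 'mid',mid,'dist',np.linalg.norm(mid-c0[:2]),'gapdir',np.degrees(np.arctan2(*(mid-c0[:2])[::-1])))
```

```text
grips [0.4832 0.3275 0.2065] [0.4682 0.3722 0.2065] [0.4757 0.3499 0.2065] 108.58465375733097 0.04720664762979636
holder [0.4942 0.3562 0.066 ] [np.float64(109.00324680890144), np.float64(108.58353731675861), np.float64(-161.4524794762096), np.float64(-161.06192792232855)] [np.float64(0.08948233474979396), np.float64(0.09002998773931715), np.float64(0.08009956878049466), np.float64(0.08075657919486012)]
hinge [0.4728 0.3494 0.09  ]
lugs [array([0.5369, 0.1468, 0.047 ]), array([0.5423, 0.1674, 0.047 ])] 75.28943480571816 0.021287152429017887 ctr [0.5648 0.1497 0.0455]
[110 164  36  41 390]
fit [0.5655 0.1502 0.0218] mid [0.5396 0.1571] dist 0.02674861927396826 gapdir 165.04112244494823
```

```bash
python3 -c "
from h import *
inc([.4755,.3499,.152],Rdown(108.7))"
```

```text
inc [-0.36 -0.2  14.87] [ 0.0004 -0.0017  0.0009] dist 14.878557173306175 deg 0.11070391579256281
```

carry_out --increments '[[[-0.3,-0.2,4,0,-0.0017,0,-1],[-0.3,-0.2,8,0,-0.0017,0,-1],[-0.3,-0.2,12,0,-0.0017,0,-1],[-0.3,-0.2,14.9,0,-0.0017,0,-1],[-0.3,-0.2,14.9,0,-0.0017,0,-0.6],[-0.3,-0.2,14.9,0,-0.0017,0,-0.3],[-0.3,-0.2,14.9,0,-0.0017,0,-0.2],[-0.3,-0.2,14.9,0,-0.0017,0,-0.2],[-0.3,-0.2,14.9,0,-0.0017,0,-0.2]]]' --newtons 20

```text
time_s: 2.0
tool_pos: [0.4779, 0.3501, 0.1551]
ee_rot: [-0.51, 3.093, 0.002]
contact_force: [-0.3, 0.2, 2.2]
gripper_width: 0.0512
```

```bash
python3 -c "
from h import *
s=telemetry.read_state();print(s['gripper_width'],s['contact_force'])
im,T=shot('wrist','w2');print(T.round(4));shot('side','s2')"
```

```text
0.05124921533408657 [-0.34778125  0.23999877  2.23195022]
[[-9.470e-01 -3.210e-01  6.100e-03  4.779e-01]
 [-3.210e-01  9.471e-01  2.600e-03  3.501e-01]
 [-6.600e-03  5.000e-04 -1.000e+00  1.551e-01]
 [ 0.000e+00  0.000e+00  0.000e+00  1.000e+00]]
```

View pics/w2.png

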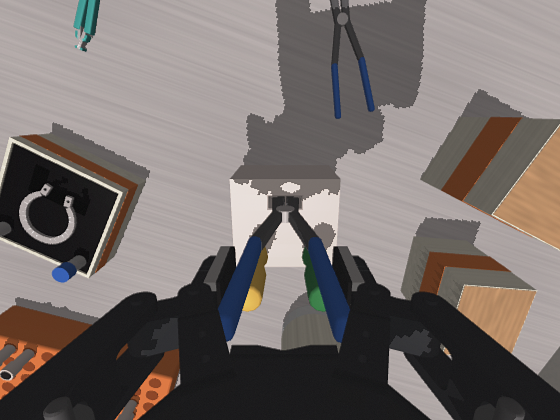

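carry_out --increments '[[[0,0,0,0,0,0,-0.2],[0,0,0,0,0,0,-0.2]]]'

```text
time_s: 2.27
tool_pos: [0.4781, 0.3496, 0.1548]
ee_rot: [-0.509, 3.094, 0.002]
contact_force: [0.6, 0.2, 6.8]
gripper_width: 0.0513
```

```bash
python3 -c "
from h import *
s=telemetry.read_state();print(s)"
```

```text
{'time_s': 2.2667, 'q': array([ 4.43427496e-01,  3.88965568e-01,  1.54393744e+00, -3.47428348e-04,
        1.20235770e+00, -1.45331688e+00]), 'qvel': array([-0.00188853,  0.00166623, -0.00051348, -0.00070316, -0.00105131,
        0.00028777]), 'tau': array([ 1.98606681e-01, -4.64637172e+01, -2.49847841e+01,  1.43310721e-01,
       -2.02287538e-01,  7.19060074e-03]), 'tool_pos': array([0.4780981 , 0.34962049, 0.15481925]), 'ee_rot': array([-5.08924543e-01,  3.09383880e+00,  2.25875845e-03]), 'contact_force': array([0.58879124, 0.2420549 , 6.77621868]), 'moment': array([-0.12401957,  0.0067878 , -0.02174839]), 'gripper_width': 0.05128131334989399}
```

carry_out --increments '[[[0,0,-0.2,0,0,0,-0.23],[0,0,-0.3,0,0,0,-0.23],[0,0,-0.3,0,0,0,-0.23]]]'

```text
time_s: 2.52
tool_pos: [0.4767, 0.3491, 0.1556]
ee_rot: [-0.51, 3.098, 0.001]
contact_force: [0.1, -0.2, -1.5]
gripper_width: 0.0529
```

carry_out --increments '[[[0,0,-0.5,0,0,0,-0.24],[0,0,-1.0,0,0,0,-0.24],[0,0,-1.5,0,0,0,-0.24],[0,0,-2,0,0,0,-0.24],[0,0,-2,0,0,0,-0.24]]]'

```text
time_s: 2.93
tool_pos: [0.4774, 0.3495, 0.1769]
ee_rot: [-0.509, 3.096, 0.002]
contact_force: [-0.0, -0.3, 0.1]
gripper_width: 0.053
```

```bash
python3 -c "
from h import *
print(telemetry.read_state()['contact_force'])
im,T=shot('wrist','w3');print(T.round(4));shot('side','s3')
cv2.imwrite('pics/s3a.png',cv2.resize(cv2.imread('pics/s3.png')[180:340,220:360],None,fx=4,fy=4))"
```

```text
[-0.03307983 -0.27850815  0.06197337]
[[-9.473e-01 -3.205e-01  3.800e-03  4.774e-01]
 [-3.205e-01  9.473e-01  1.600e-03  3.495e-01]
 [-4.100e-03  3.000e-04 -1.000e+00  1.769e-01]
 [ 0.000e+00  0.000e+00  0.000e+00  1.000e+00]]
```

View pics/s3a.png

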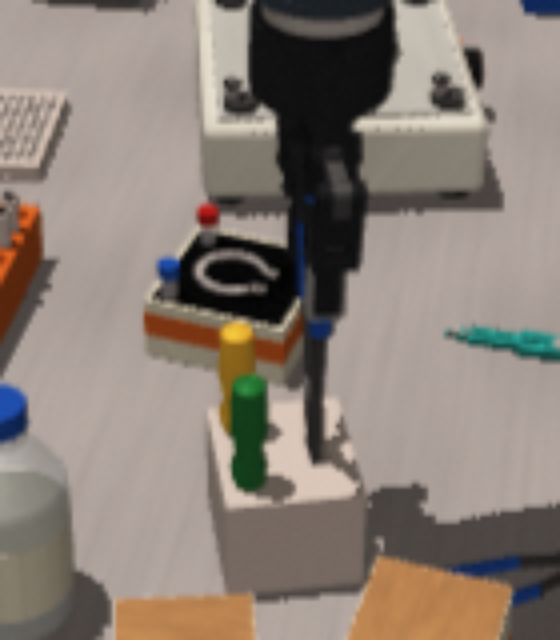

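View pics/w3.png

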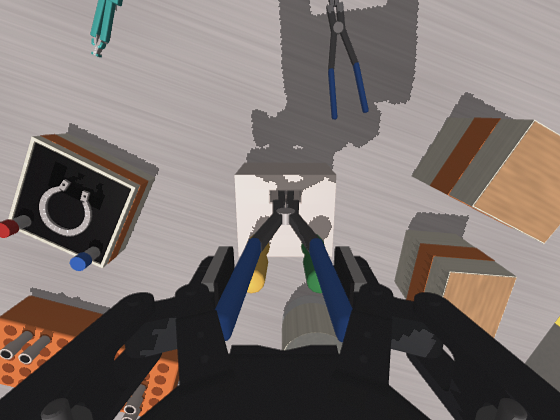

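carry_out --increments '[[[0,0,1,0,0,0,-0.24],[0,0,2,0,0,0,-0.24],[0,0,2,0,0,0,-0.2],[0,0,2,0,0,0,-0.18],[0,0,2,0,0,0,-0.17],[0,0,2,0,0,0,-0.17]]]'

```text
time_s: 3.53
tool_pos: [0.4765, 0.349, 0.1549]
ee_rot: [-0.51, 3.099, 0.0]
contact_force: [0.1, -0.5, -0.8]
gripper_width: 0.0501
```

```bash
python3 -c "
from h import *
s=telemetry.read_state();print(s['gripper_width'],s['contact_force'])
im,T=shot('wrist','w4');print(T.round(4))
cv2.imwrite('pics/w4a.png',cv2.resize(im[150:350,180:390],None,fx=3,fy=3))"
```

```text
0.05012018500915602 [ 0.0877662  -0.50051713 -0.77312299]
[[-9.473e-01 -3.204e-01  9.000e-04  4.765e-01]
 [-3.204e-01  9.473e-01  2.000e-04  3.490e-01]
 [-9.000e-04 -1.000e-04 -1.000e+00  1.549e-01]
 [ 0.000e+00  0.000e+00  0.000e+00  1.000e+00]]
```

View pics/w4a.png

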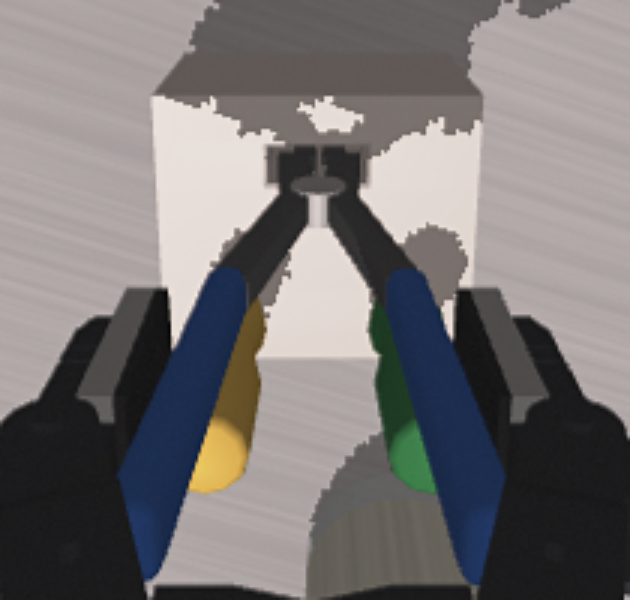

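carry_out --increments '[[[0,0,0,0,0,0,-0.15],[0,0,0,0,0,0,-0.14],[0,0,0,0,0,0,-0.14]]]'

```text
time_s: 3.83
tool_pos: [0.4767, 0.3491, 0.1554]
ee_rot: [-0.51, 3.098, 0.0]
contact_force: [0.6, -0.2, -1.2]
gripper_width: 0.0491
```

```bash
python3 -c "
from h import *
s=telemetry.read_state();print(s['gripper_width'],s['contact_force'],s['tool_pos'],s['moment'])"
```

```text
0.04906908850306633 [ 0.56805891 -0.16943698 -1.17829559] [0.47671185 0.34908694 0.15538216] [-0.05440688  0.00560079 -0.00373082]
```

carry_out --increments '[[[0,0,-0.5,0,0,0,-0.14],[0,0,-1.0,0,0,0,-0.14],[0,0,-1.5,0,0,0,-0.14],[0,0,-2,0,0,0,-0.14],[0,0,-2,0,0,0,-0.14]]]'

```text
time_s: 4.25
tool_pos: [0.4775, 0.3495, 0.1771]
ee_rot: [-0.51, 3.096, 0.002]
contact_force: [-0.5, 0.2, -0.7]
gripper_width: 0.0484
```

```bash
python3 -c "
from h import *
s=telemetry.read_state();print(s['gripper_width'],s['contact_force'],s['tool_pos'])
im,T=shot('wrist','w5')
cv2.imwrite('pics/w5a.png',cv2.resize(im[150:350,180:390],None,fx=3,fy=3))"
```

```text
0.048368582069465746 [-0.52401548  0.17159116 -0.74718624] [0.47745345 0.34947506 0.17709709]
```

View pics/w5a.png

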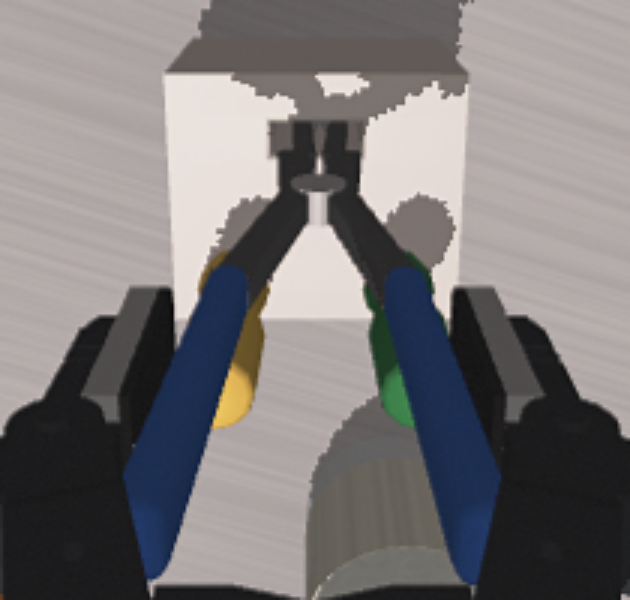

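carry_out --increments '[[[0,0,-2,0,0,0,-0.14],[0,0,-4.0,0,0,0,-0.14],[0,0,-6,0,0,0,-0.14],[0,0,-8,0,0,0,-0.14],[0,0,-10,0,0,0,-0.14],[0,0,-12,0,0,0,-0.14],[0,0,-12,0,0,0,-0.14],[0,0,-12,0,0,0,-0.14]]]'

```text
time_s: 4.97
tool_pos: [0.4769, 0.3493, 0.2959]
ee_rot: [-0.51, 3.096, 0.001]
contact_force: [0.0, -0.1, -3.2]
gripper_width: 0.0488
```

```bash
python3 -c "
from h import *
s=telemetry.read_state();print(s['gripper_width'],s['contact_force'],s['tool_pos'])
im,T=shot('wrist','w6')
cv2.imwrite('pics/w6a.png',cv2.resize(im[100:350,160:410],None,fx=2.4,fy=2.4)); shot('side','s6')
inc([.543,.156,.30],Rdown(75.3))"
```

```text
0.04876373951548593 [ 0.01611204 -0.1091573  -3.1561072 ] [0.47687557 0.34925407 0.29592637]
inc [ -0.19 -20.41  -0.63] [-5.000e-04 -6.000e-04  5.828e-01] dist 20.418951540770287 deg 33.389579707497816
```

View pics/w6a.png

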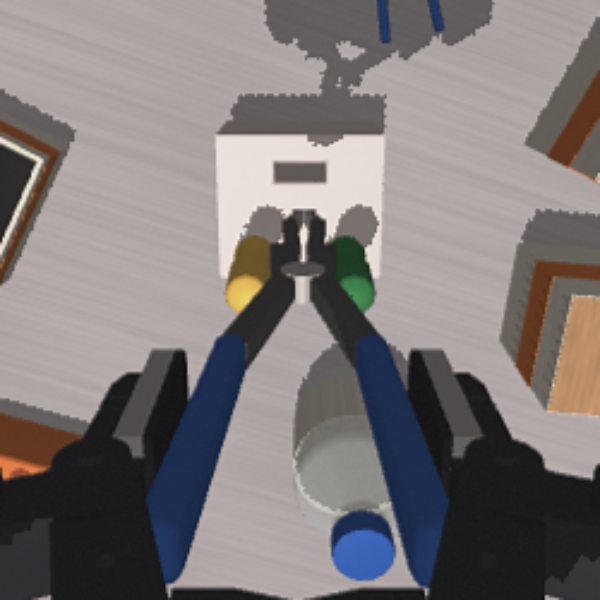

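View pics/s6.png

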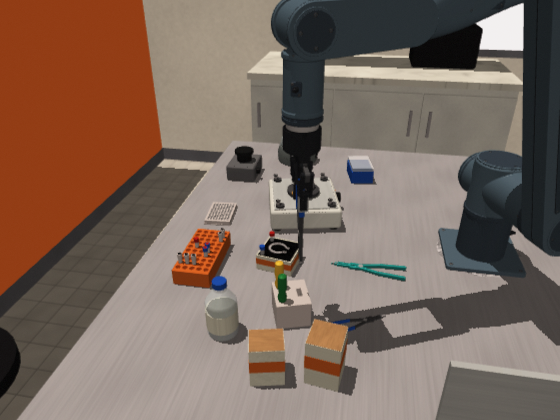

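Run:
```python
from h import *
M=np.array(imaging.camera_model('wrist')['mount'])
for p in [(0,0,.066),(0,0,.136),(0,0,.141),(0,0,.146),(.006,0,.146),(-.006,0,.146),(0,.005,.146),(0,-.0215,-.03),(0,.0215,-.03)]: print(p,proj('wrist',p,M).round(1))
im=cv2.imread('pics/w6.png');cv2.imwrite('pics/w6b.png',cv2.resize(im[175:235,255:315],None,fx=10,fy=10,interpolation=cv2.INTER_NEAREST))
```

```text
(0, 0, 0.066) [284.  215.2]
(0, 0, 0.136) [283.9 191.7]
(0, 0, 0.141) [283.9 190.4]
(0, 0, 0.146) [283.9 189.2]
(0.006, 0, 0.146) [283.9 183.5]
(-0.006, 0, 0.146) [283.9 194.9]
(0, 0.005, 0.146) [288.8 189.2]
(0, -0.0215, -0.03) [235.8 287.1]
(0, 0.0215, -0.03) [332.8 287.1]
```

View pics/w6b.png

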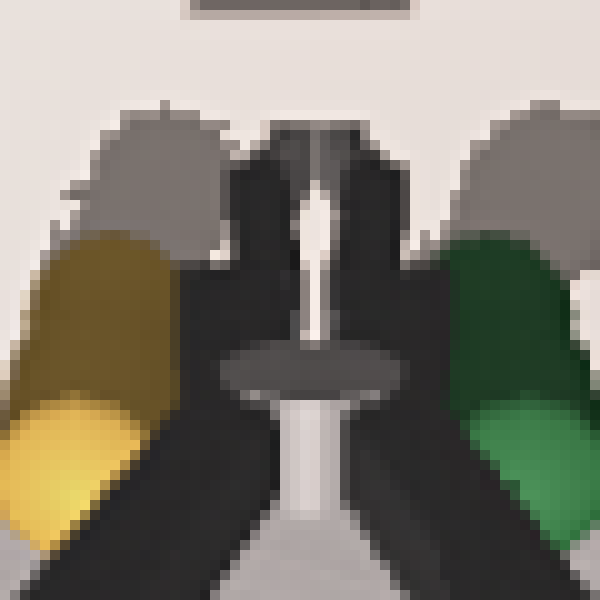

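carry_out --increments '[[[-0.1,-4,0,0,0,0.12,-0.14],[-0.1,-8,0,0,0,0.23,-0.14],[-0.2,-12,0,0,0,0.35,-0.14],[-0.2,-16,0,0,0,0.47,-0.14],[-0.2,-20.4,1,0,0,0.583,-0.14],[-0.2,-20.4,3,0,0,0.583,-0.14],[-0.2,-20.4,4,0,0,0.583,-0.14],[-0.2,-20.4,4,0,0,0.583,-0.14],[-0.2,-20.4,4,0,0,0.583,-0.14]]]'

```text
time_s: 5.82
tool_pos: [0.5425, 0.1573, 0.2538]
ee_rot: [-0.4, -3.113, -0.001]
contact_force: [0.0, -1.0, -2.0]
gripper_width: 0.0486
```

```bash
python3 -c "
from h import *
s=telemetry.read_state();print(s['gripper_width'],s['contact_force'],s['tool_pos'])
im,T=shot('wrist','w7');print(T.round(4))
cv2.imwrite('pics/w7a.png',cv2.resize(im[130:280,200:370],None,fx=4,fy=4,interpolation=cv2.INTER_NEAREST)); shot('side','s7')
"
```

```text
0.048571429179005816 [ 0.03923582 -1.02523959 -2.01463816] [0.54245561 0.15731861 0.25377481]
[[-9.676e-01  2.527e-01 -2.500e-03  5.425e-01]
 [ 2.527e-01  9.676e-01  9.000e-04  1.573e-01]
 [ 2.600e-03  2.000e-04 -1.000e+00  2.538e-01]
 [ 0.000e+00  0.000e+00  0.000e+00  1.000e+00]]
```

View pics/w7a.png

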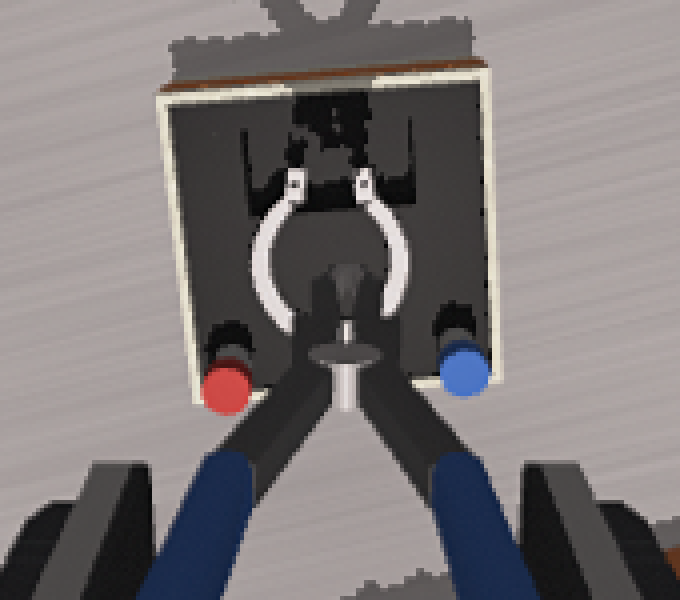

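View pics/w7.png

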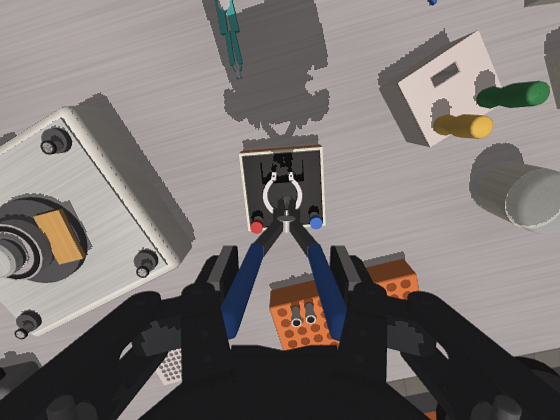

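Run:
```python
from h import *
np.set_printoptions(precision=4,suppress=True)
T=np.load('pics/w7.npy');W=wristT(T);Ti=np.linalg.inv(T)
P=lambda uv,z:plane('wrist',uv,z,W)
tl=lambda p:(Ti@np.append(p,1))[:3]*1000
f=lambda p:(p[0]/4+199.5,p[1]/4+129.5)
for p in [(296,168),(296,201),(364,168),(364,203),(306,185),(356,185),(287,185),(374,185)]: print(p,tl(P(f(p),.047)))
im=cv2.imread('pics/w7.png'); hsv=cv2.cvtColor(im,cv2.COLOR_BGR2HSV)
m=np.zeros(im.shape[:2],np.uint8); m[168:215,258:305]=1
mm=((hsv[...,2]>130)&(hsv[...,1]<60)&(m>0)).astype(np.uint8)
ys,xs=np.where(mm); pts=np.array([P((x,y),.047) for x,y in zip(xs,ys)])
pt=np.array([tl(p)[:2] for p in pts]); 
from scipy.optimize import least_squares
a=pt[(pt[:,0]<-.0)&(pt[:,0]>-60)]
print(pt[:,0].min(),pt[:,0].max(),len(pt))
lug=pt[pt[:,0]>pt[:,0].max()-6]
for s in (lug[lug[:,1]<np.median(lug[:,1])],lug[lug[:,1]>np.median(lug[:,1])]): print('lug end',s.mean(0),s.min(0),s.max(0))
arc=pt[(pt[:,0]<pt[:,0].max()-12)]
r=least_squares(lambda q:np.hypot(*(arc-q[:2]).T)-q[2],[arc[:,0].mean(),0,24]);print('arc fit tool mm',r.x)
# nose
for v in ((335,265),(363,265),(349,265)):
  print('nose ray at toolz .146', v)
im2=im[185:225,265:310];cv2.imwrite('pics/w7b.png',cv2.resize(im2,None,fx=14,fy=14,interpolation=cv2.INTER_NEAREST))
```

```text
(296, 168) [  6.7786 -11.5909 206.7907]
(296, 201) [ -3.4327 -11.6936 206.7642]
(364, 168) [  6.7792   9.0398 206.795 ]
(364, 203) [ -4.0566   9.1152 206.7668]
(306, 185) [  1.5397  -8.5966 206.7777]
(356, 185) [  1.5401   6.6386 206.7809]
(287, 185) [  1.5396 -14.3859 206.7766]
(374, 185) [  1.5403  12.1233 206.782 ]
-47.73212034426733 6.165248217386288 363
lug end [  3.7    -11.7735] [  1.23   -13.4753] [ 6.1646 -9.7969]
lug end [4.1631 6.9321] [ 1.2306 -9.7863] [ 6.1652 10.9071]
arc fit tool mm [-23.7451  -1.2495  22.2195]
nose ray at toolz .146 (335, 265)
nose ray at toolz .146 (363, 265)
nose ray at toolz .146 (349, 265)
```

View pics/w7b.png

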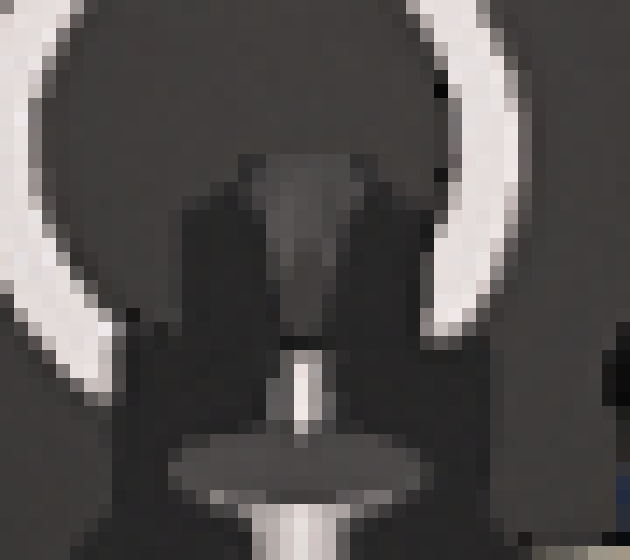

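```bash
python3 -c "
from h import *
im,T=shot('wrist','w8');print(T.round(4))
cv2.imwrite('pics/w8b.png',cv2.resize(im[185:225,265:310],None,fx=14,fy=14,interpolation=cv2.INTER_NEAREST))
im,T=shot('side','s8')
cv2.imwrite('pics/s8a.png',cv2.resize(im[170:290,240:370],None,fx=5,fy=5,interpolation=cv2.INTER_CUBIC))
"
```

```text
[[-9.678e-01  2.517e-01  2.100e-03  5.436e-01]
 [ 2.517e-01  9.678e-01  9.000e-04  1.579e-01]
 [-1.800e-03  1.400e-03 -1.000e+00  2.558e-01]
 [ 0.000e+00  0.000e+00  0.000e+00  1.000e+00]]
```

View pics/w8b.png

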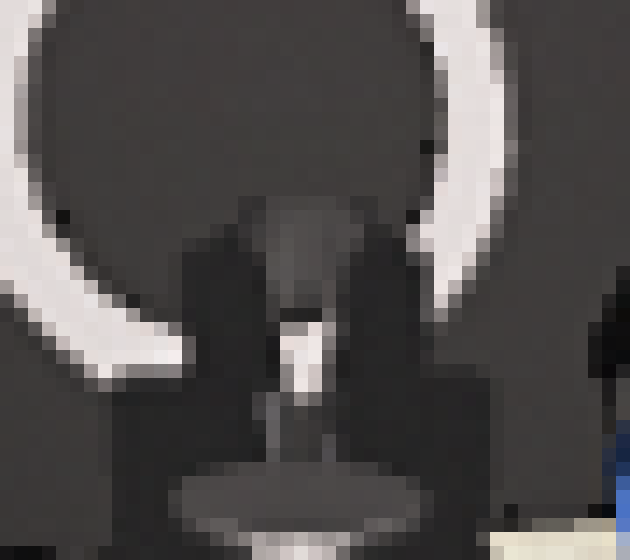

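View pics/s8a.png

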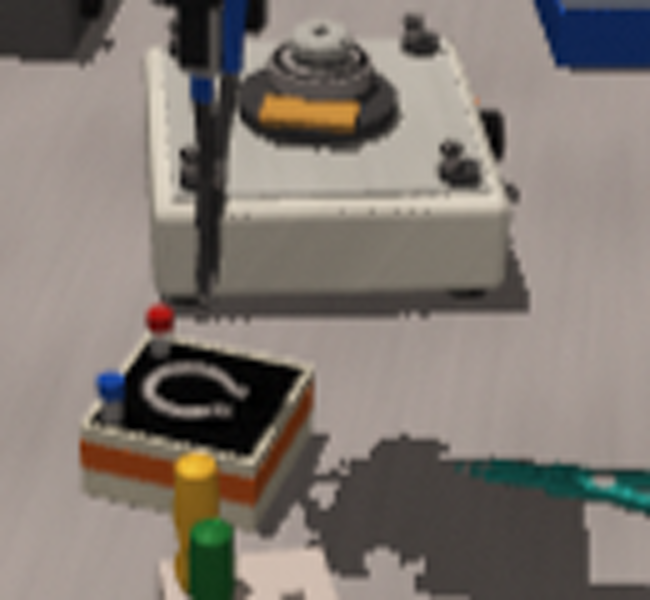

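carry_out --increments '[[[0,0,0,0,0,0,-0.12],[0,0,0,0,0,0,-0.12],[0,0,0,0,0,0,-0.12],[0,0,0,0,0,0,-0.12]]]'

```text
time_s: 6.35
tool_pos: [0.5438, 0.1567, 0.2556]
ee_rot: [0.401, 3.114, 0.001]
contact_force: [-0.9, -0.8, -2.1]
gripper_width: 0.0482
```

```bash
python3 -c "
from h import *
im,T=shot('wrist','w9');print(T.round(4), telemetry.read_state()['gripper_width'])
cv2.imwrite('pics/w9b.png',cv2.resize(im[150:240,230:340],None,fx=6,fy=6,interpolation=cv2.INTER_NEAREST))
"
```

```text
[[-9.673e-01  2.536e-01  2.200e-03  5.438e-01]
 [ 2.536e-01  9.673e-01  6.000e-04  1.567e-01]
 [-1.900e-03  1.100e-03 -1.000e+00  2.556e-01]
 [ 0.000e+00  0.000e+00  0.000e+00  1.000e+00]] 0.04794012476146872
```

View pics/w9b.png

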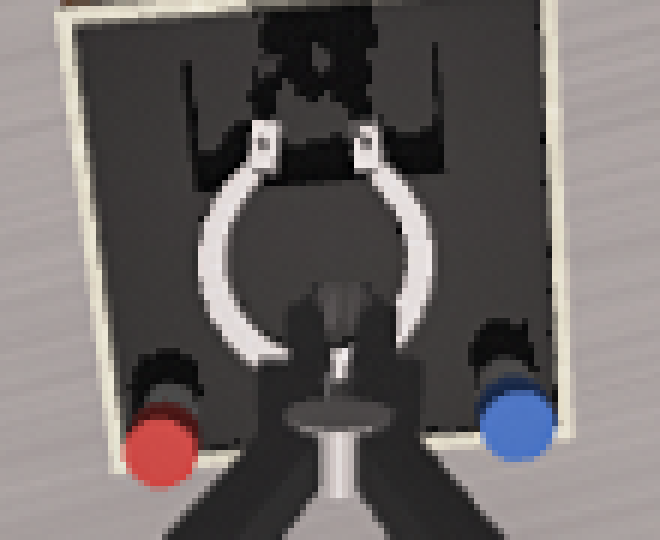

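carry_out --increments '[[[0,0,0,0,0.03,0,-0.12],[0,0,0,0,0.065,0,-0.12],[0,0,0,0,0.065,0,-0.12],[0,0,0,0,0.065,0,-0.12],[0,0,0,0,0.065,0,-0.12]]]'

```text
time_s: 6.82
tool_pos: [0.5437, 0.1564, 0.2552]
ee_rot: [-0.395, -3.054, -0.014]
contact_force: [-0.6, -0.1, -1.6]
gripper_width: 0.0479
```

```bash
python3 -c "
from h import *
im,T=shot('wrist','w10');print(T.round(4), telemetry.read_state()['gripper_width'])
cv2.imwrite('pics/w10b.png',cv2.resize(im[150:240,230:340],None,fx=6,fy=6,interpolation=cv2.INTER_NEAREST))
im,T=shot('side','s10'); cv2.imwrite('pics/s10a.png',cv2.resize(im[150:290,240:370],None,fx=4,fy=4,interpolation=cv2.INTER_CUBIC))
im,T=shot('scene','c10'); cv2.imwrite('pics/c10a.png',cv2.resize(im[110:260,220:370],None,fx=4,fy=4,interpolation=cv2.INTER_CUBIC))
"
```

```text
[[-9.652e-01  2.542e-01 -6.080e-02  5.437e-01]
 [ 2.536e-01  9.672e-01  1.680e-02  1.564e-01]
 [ 6.310e-02  8.000e-04 -9.980e-01  2.552e-01]
 [ 0.000e+00  0.000e+00  0.000e+00  1.000e+00]] 0.04810427327821448
```

View pics/w10b.png

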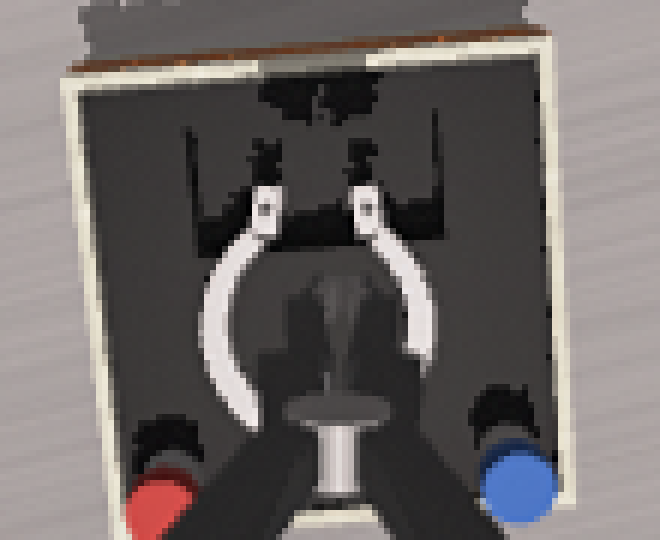

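View pics/s10a.png

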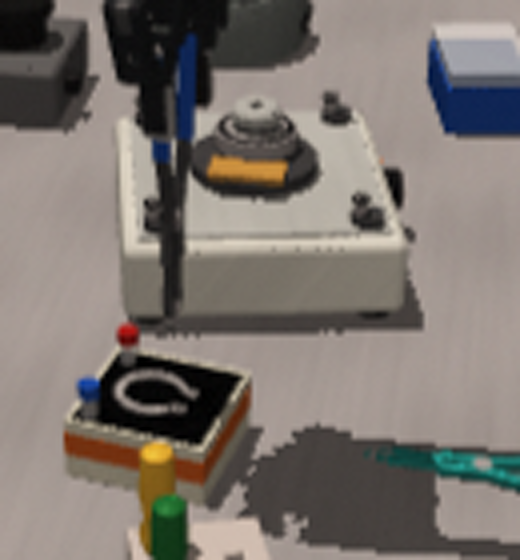

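View pics/c10a.png

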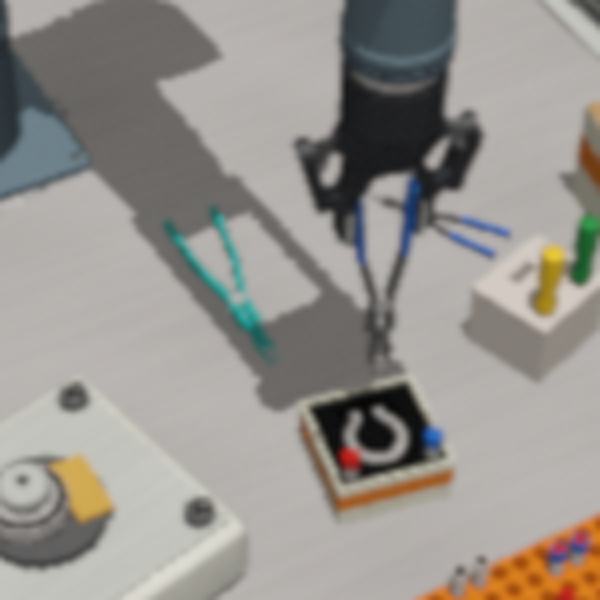

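Run:
```python
from h import *
np.set_printoptions(precision=4,suppress=True)
sc=cv2.imread('pics/c10.png');si=cv2.imread('pics/s10.png')
cv2.imwrite('pics/c10b.png',cv2.resize(sc[180:210,290:340],None,fx=12,fy=12,interpolation=cv2.INTER_NEAREST))
cv2.imwrite('pics/s10b.png',cv2.resize(si[200:240,260:310],None,fx=12,fy=12,interpolation=cv2.INTER_NEAREST))
p,e=tri([ray('scene',(314.2,200)),ray('side',(282.2,228.5))]);print(p,e)
h,e=tri([ray('scene',(220+380/4,110+318/4)),ray('side',(240+178/4,150+190/4))]);print('hinge',h,e)
T=np.load('pics/w10.npy');print('tip in tool',(np.linalg.inv(T)@np.append(p,1))[:3]*1000,(np.linalg.inv(T)@np.append(h,1))[:3]*1000)
```

```text
[0.5467 0.1597 0.117 ] [np.float64(0.0009964525318578055), np.float64(0.0009964525318578853)]
hinge [0.555  0.1436 0.194 ] [np.float64(0.011830814998097808), np.float64(0.011830814998097872)]
tip in tool [-10.755    3.8593 137.7714] [-17.9476  -9.5756  60.1484]
```

View pics/c10b.png

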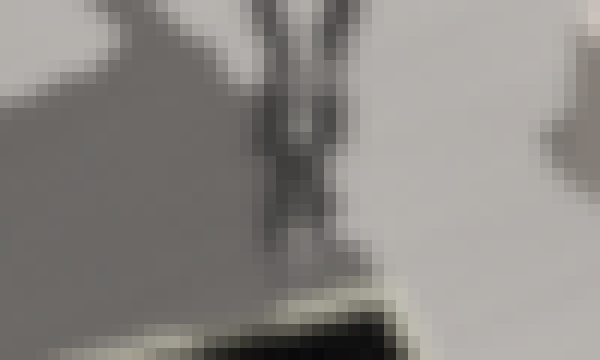

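View pics/s10b.png

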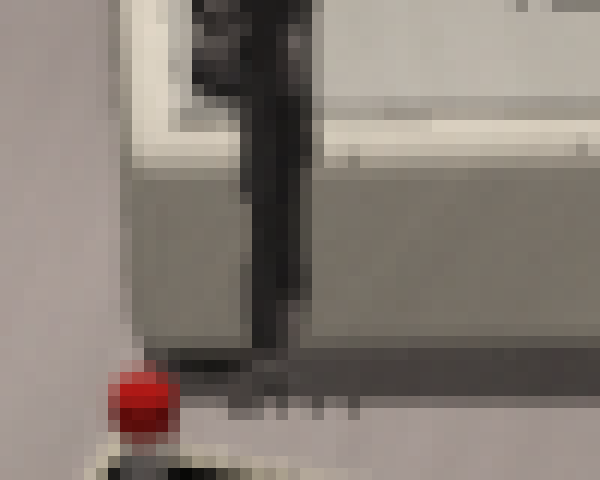

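Run:
```python
from h import *
np.set_printoptions(precision=4,suppress=True)
for n,ps,sc,o in [('w7',[(296,184.5),(364,185)],4,(200,130)),('w9',[(265,145),(366,146)],6,(230,150)),('w10',[(266,211),(366,211)],6,(230,150))]:
    T=np.load(f'pics/{n}.npy');W=wristT(T)
    l=[plane('wrist',(p[0]/sc+o[0]-.5,p[1]/sc+o[1]-.5),.047,W) for p in ps]; d=l[1]-l[0]
    print(n,(l[0]+l[1])/2,np.degrees(np.arctan2(d[1],d[0])),np.linalg.norm(d))
T=np.load('pics/w10.npy');W=wristT(T)
M=wristT(np.eye(4))
for z in (.134,.140,.147):
    # ray in tool frame to plane z
    for uv in [((312+375)/2/6+229.5,277/6+149.5)]:
        q=plane('wrist',uv,z,M); print('nose end front edge tool',q*1000,'world',(T@np.append(q,1))[:3])
```

```text
w7 [0.5401 0.1567 0.047 ] 74.93905255220692 0.020725046503057284
w9 [0.5405 0.1565 0.047 ] 74.72365437523477 0.020588764789501834
w10 [0.5404 0.1563 0.047 ] 75.27072018841254 0.0205762046477431
nose end front edge tool [ -3.4476   3.7757 134.    ] world [0.5399 0.1614 0.1212]
nose end front edge tool [ -5.1154   3.8429 140.    ] world [0.5411 0.1611 0.1151]
nose end front edge tool [ -7.0611   3.9212 147.    ] world [0.5426 0.1608 0.108 ]
```

carry_out --increments '[[[0,-0.2,1,0,0,0,-0.12],[0,-0.4,2,0,0,0,-0.12],[0,-0.4,3,0,0,0,-0.12],[0,-0.4,4,0,0,0,-0.12],[0,-0.4,5,0,0,0,-0.12],[0,-0.4,5,0,0,0,-0.12],[0,-0.4,5,0,0,0,-0.12]]]'

```text
time_s: 7.55
tool_pos: [0.5391, 0.1534, 0.2043]
ee_rot: [-0.394, -3.051, -0.013]
contact_force: [0.1, 0.2, -1.1]
gripper_width: 0.048
```

```bash
python3 -c "
from h import *
im,T=shot('wrist','w11');print(T.round(4), telemetry.read_state()['gripper_width'])
cv2.imwrite('pics/w11b.png',cv2.resize(im[150:240,230:340],None,fx=6,fy=6,interpolation=cv2.INTER_NEAREST))
im,T=shot('side','s11'); cv2.imwrite('pics/s11a.png',cv2.resize(im[210:290,240:330],None,fx=7,fy=7,interpolation=cv2.INTER_CUBIC))
"
```

```text
[[-9.651e-01  2.540e-01 -6.340e-02  5.391e-01]
 [ 2.534e-01  9.672e-01  1.690e-02  1.534e-01]
 [ 6.560e-02  3.000e-04 -9.978e-01  2.043e-01]
 [ 0.000e+00  0.000e+00  0.000e+00  1.000e+00]] 0.0478646544465272
```

View pics/w11b.png

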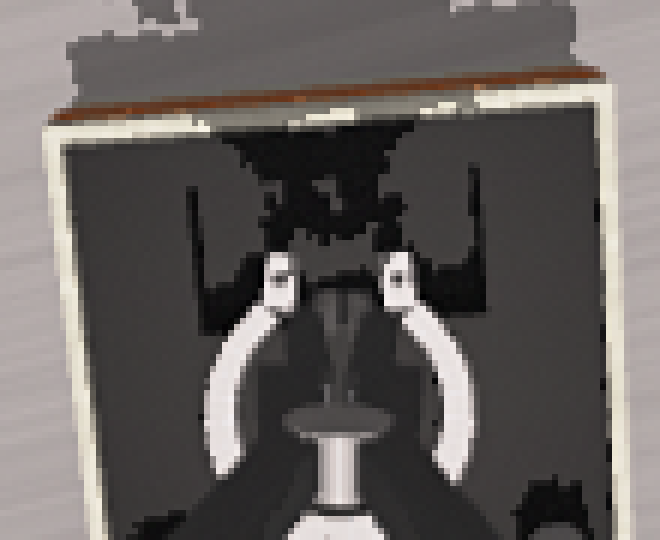

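View pics/s11a.png

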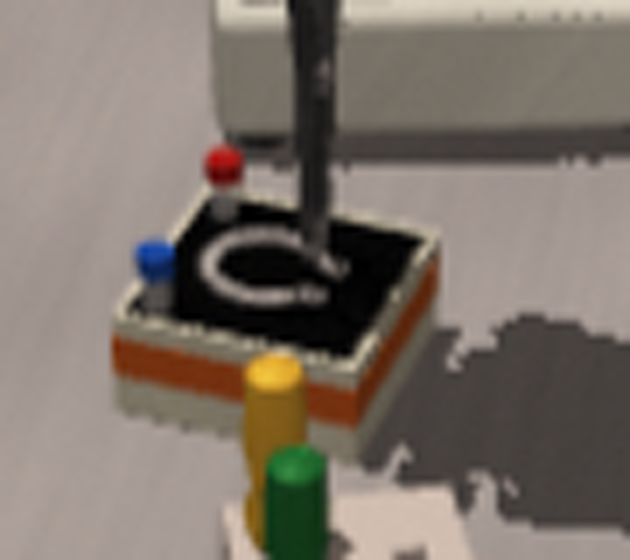

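Run:
```python
from h import *
np.set_printoptions(precision=4,suppress=True)
im,T=shot('scene','c11'); cv2.imwrite('pics/c11a.png',cv2.resize(im[170:230,285:345],None,fx=10,fy=10,interpolation=cv2.INTER_CUBIC))
si=cv2.imread('pics/s11.png');cv2.imwrite('pics/s11b.png',cv2.resize(si[220:260,265:305],None,fx=14,fy=14,interpolation=cv2.INTER_NEAREST))
for z in (.047,.052,.057,.062,.067,.072): 
    a=[.5395,.1575,z]; print(z,proj('side',a),proj('scene',a))
```

```text
0.047 [285.197  249.8817] [311.9574 213.2454]
0.052 [285.2066 248.3686] [312.0094 212.2584]
0.057 [285.2163 246.8495] [312.0618 211.2667]
0.062 [285.226  245.3246] [312.1143 210.2704]
0.067 [285.2358 243.7937] [312.1671 209.2693]
0.072 [285.2455 242.2568] [312.2201 208.2635]
```

View pics/c11a.png

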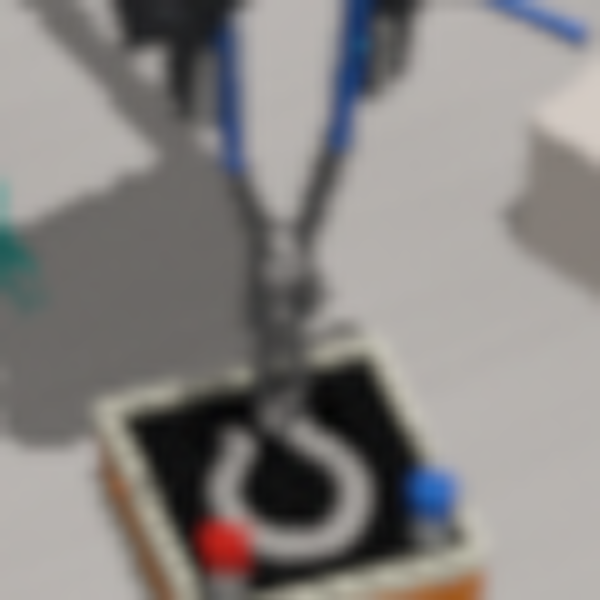

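View pics/s11b.png

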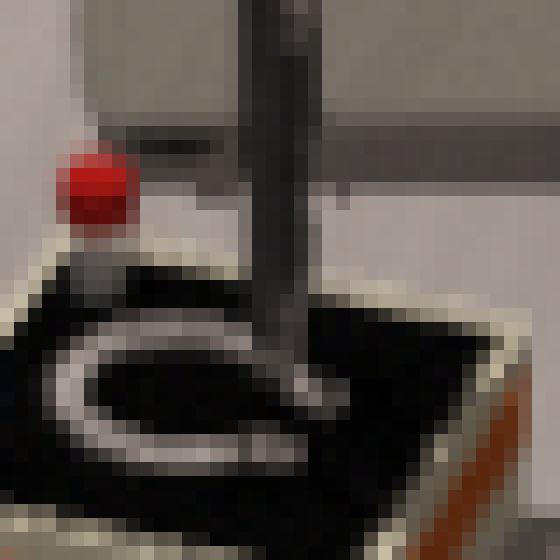

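carry_out --increments '[[[-0.9,0,0,0,0,0,-0.12],[-1.8,0,-0.1,0,0,0,-0.12],[-1.85,0,0.5,0,0,0,-0.12],[-1.9,0,1.0,0,0,0,-0.12],[-1.9,0,1.4,0,0,0,-0.12],[-1.9,0,1.4,0,0,0,-0.12],[-1.9,0,1.4,0,0,0,-0.12]]]'

```text
time_s: 8.28
tool_pos: [0.5569, 0.1489, 0.1898]
ee_rot: [-0.394, -3.053, -0.014]
contact_force: [-0.2, -0.3, -0.6]
gripper_width: 0.0476
```

```bash
python3 -c "
from h import *
im,T=shot('wrist','w12');s=telemetry.read_state();print(T[:3,3].round(4), s['gripper_width'],s['contact_force'],s['moment'])
cv2.imwrite('pics/w12b.png',cv2.resize(im[150:250,230:340],None,fx=6,fy=6,interpolation=cv2.INTER_NEAREST))
"
```

```text
[0.5569 0.1489 0.1898] 0.047617389867953955 [-0.20273315 -0.49391276 -1.09978035] [-0.02056269 -0.00606878 -0.00430671]
```

View pics/w12b.png

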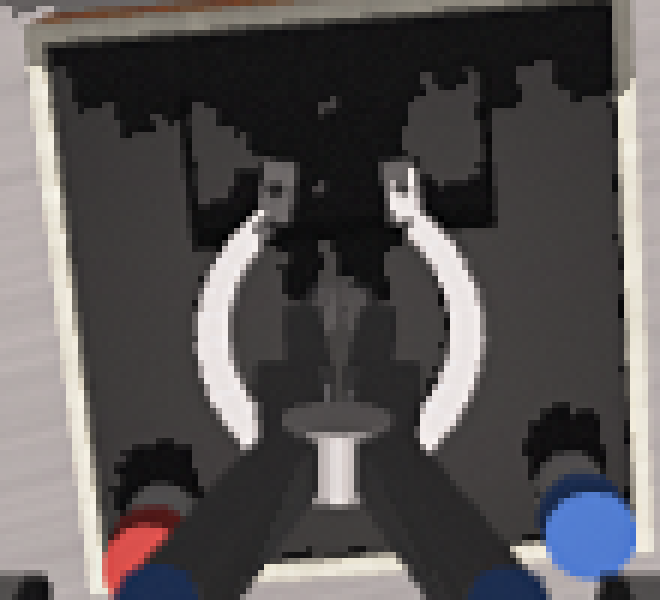

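carry_out --increments '[[[0,0,0.15,0,0,0,-0.12],[0,0,0.3,0,0,0,-0.12],[0,0,0.3,0,0,0,-0.12]]]'

```text
time_s: 8.58
tool_pos: [0.5581, 0.1491, 0.1888]
ee_rot: [-0.394, -3.057, -0.015]
contact_force: [0.4, 0.1, 6.1]
gripper_width: 0.0479
```

carry_out --increments '[[[0,0,0.15,0,0,0,-0.12],[0,0,0.15,0,0,0,-0.12]]]'

```text
time_s: 8.75
tool_pos: [0.558, 0.1491, 0.1874]
ee_rot: [-0.394, -3.057, -0.015]
contact_force: [0.1, 0.0, 6.8]
gripper_width: 0.048
```

carry_out --increments '[[[0,0,0.15,0,0,0,-0.12],[0,0,0.15,0,0,0,-0.12]]]'

```text
time_s: 8.92
tool_pos: [0.5579, 0.1491, 0.1858]
ee_rot: [-0.394, -3.057, -0.015]
contact_force: [0.4, 0.0, 7.4]
gripper_width: 0.048
```

carry_out --increments '[[[0,0,-0.5,0,0,0,-0.12],[0,0,-1.0,0,0,0,-0.12],[0.5,0,-1.2,0,0,0,-0.12],[1.2,0,-1.2,0,0,0,-0.12],[1.85,0,-1.1,0,0,0,-0.12],[1.85,0,-1.1,0,0,0,-0.12],[1.85,0,-1.1,0,0,0,-0.12]]]'

```text
time_s: 9.5
tool_pos: [0.5388, 0.1537, 0.1962]
ee_rot: [-0.393, -3.053, -0.014]
contact_force: [-0.2, 0.1, -1.2]
gripper_width: 0.0479
```

```bash
python3 -c "
from h import *
im,T=shot('wrist','w13');s=telemetry.read_state();print(T.round(4), s['gripper_width'],s['contact_force'])
cv2.imwrite('pics/w13b.png',cv2.resize(im[150:250,230:340],None,fx=6,fy=6,interpolation=cv2.INTER_NEAREST))
"
```

```text
[[-9.654e-01  2.535e-01 -6.190e-02  5.388e-01]
 [ 2.529e-01  9.673e-01  1.700e-02  1.537e-01]
 [ 6.420e-02  7.000e-04 -9.979e-01  1.962e-01]
 [ 0.000e+00  0.000e+00  0.000e+00  1.000e+00]] 0.04766637581685505 [ 0.48617457 -0.2263847  -1.38483174]
```

View pics/w13b.png

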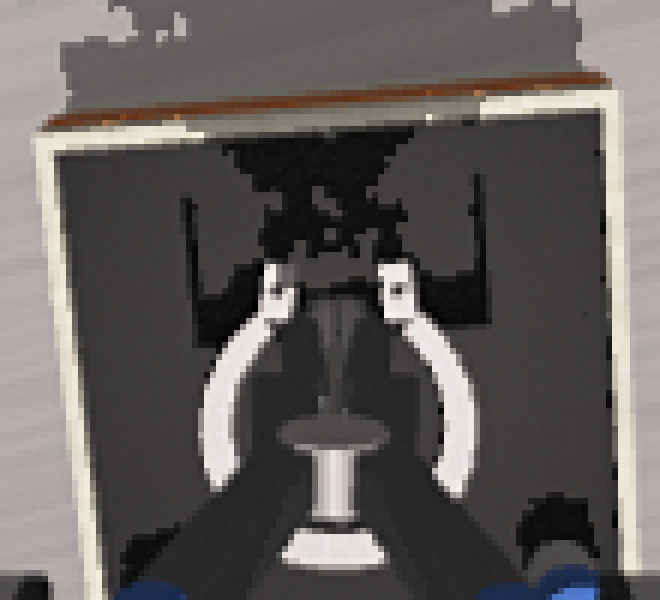

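carry_out --increments '[[[0.2,0.05,0,0,0,0,-0.12],[0.18,0.05,0.3,0,0,0,-0.12],[0.16,0.05,0.6,0,0,0,-0.12],[0.14,0.05,0.9,0,0,0,-0.12],[0.12,0.05,1.25,0,0,0,-0.12],[0.12,0.05,1.25,0,0,0,-0.12],[0.12,0.05,1.25,0,0,0,-0.12]]]'

```text
time_s: 10.13
tool_pos: [0.5376, 0.1544, 0.1835]
ee_rot: [-0.394, -3.052, -0.014]
contact_force: [0.3, -0.4, -1.1]
gripper_width: 0.0477
```

```bash
python3 -c "
from h import *
im,T=shot('wrist','w14');s=telemetry.read_state();print(T.round(4), s['gripper_width'],s['contact_force'])
cv2.imwrite('pics/w14b.png',cv2.resize(im[150:250,230:340],None,fx=6,fy=6,interpolation=cv2.INTER_NEAREST))
"
```

```text
[[-9.652e-01  2.541e-01 -6.220e-02  5.376e-01]
 [ 2.535e-01  9.672e-01  1.700e-02  1.544e-01]
 [ 6.450e-02  6.000e-04 -9.979e-01  1.835e-01]
 [ 0.000e+00  0.000e+00  0.000e+00  1.000e+00]] 0.047899026557701056 [-0.56390639 -0.17139361 -1.77251872]
```

View pics/w14b.png

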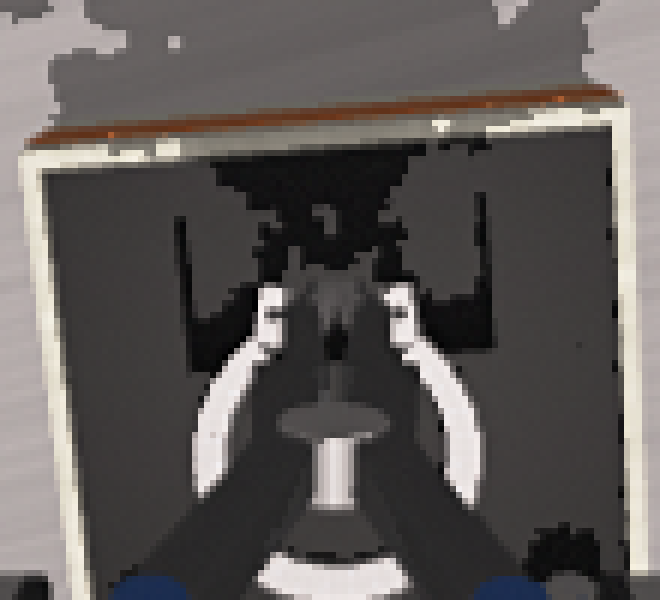

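```bash
python3 -c "
from h import *
im,T=shot('wrist','w15')
c=im[185:225,262:308]
c=np.clip(c.astype(float)*1.8,0,255).astype(np.uint8)
cv2.imwrite('pics/w15b.png',cv2.resize(c,None,fx=15,fy=14,interpolation=cv2.INTER_NEAREST))
im,T=shot('side','s15'); cv2.imwrite('pics/s15b.png',cv2.resize(im[215:265,255:315],None,fx=10,fy=10,interpolation=cv2.INTER_CUBIC))
"
```

```text
(no output)
```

View pics/w15b.png

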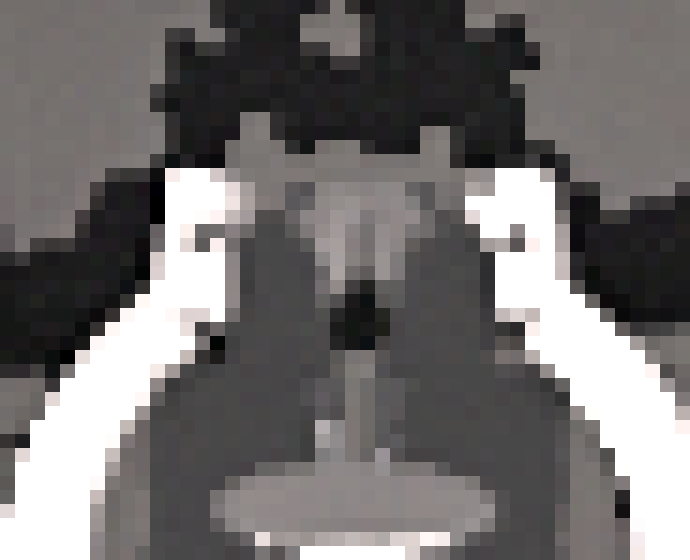

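View pics/s15b.png

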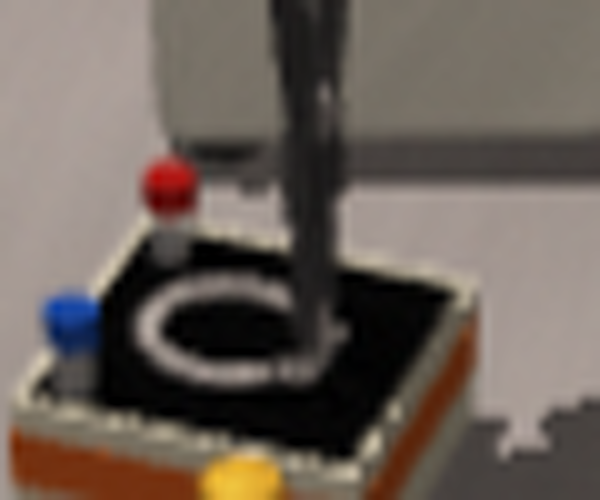

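carry_out --increments '[[[0,0,0,0,0,0,-0.06],[0,0,0,0,0,0,0.0],[0,0,0,0,0,0,0.06],[0,0,0,0,0,0,0.11],[0,0,0,0,0,0,0.11]]]' --newtons 30

```text
time_s: 10.7
tool_pos: [0.5379, 0.1545, 0.1841]
ee_rot: [-0.394, -3.054, -0.014]
contact_force: [-0.2, 0.0, -0.2]
gripper_width: 0.0384
```

```bash
python3 -c "
from h import *
im,T=shot('wrist','w16');s=telemetry.read_state();print(T[:3,3].round(4), s['gripper_width'],s['contact_force'],s['moment'])
c=im[185:225,262:308]
c=np.clip(c.astype(float)*1.8,0,255).astype(np.uint8)
cv2.imwrite('pics/w16b.png',cv2.resize(c,None,fx=15,fy=14,interpolation=cv2.INTER_NEAREST))
"
```

```text
[0.5379 0.1545 0.1841] 0.03810911846094977 [-0.11270372 -0.05355723 -0.98638191] [-0.00169007 -0.0878884   0.06834069]
```

View pics/w16b.png

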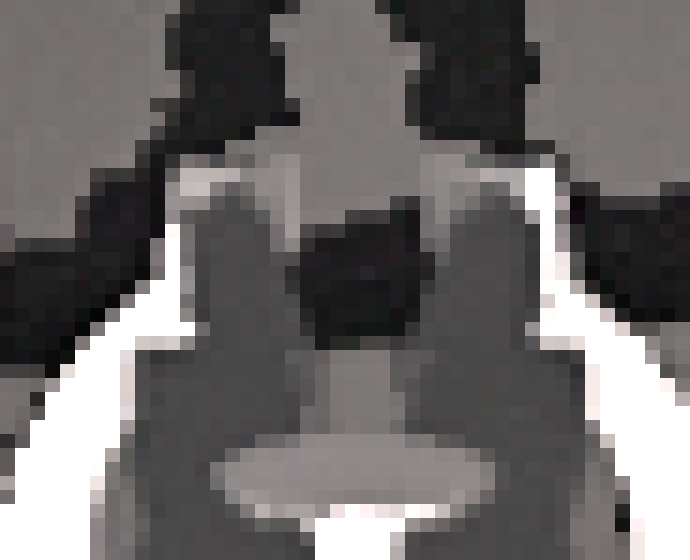

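carry_out --increments '[[[0,0,0,0,0,0,0.15],[0,0,0,0,0,0,0.2],[0,0,0,0,0,0,0.23],[0,0,0,0,0,0,0.23]]]' --newtons 30

```text
time_s: 11.08
tool_pos: [0.5378, 0.1544, 0.184]
ee_rot: [-0.394, -3.053, -0.014]
contact_force: [0.3, -0.9, -0.5]
gripper_width: 0.0333
```

```bash
python3 -c "
from h import *
im,T=shot('wrist','w17');s=telemetry.read_state();print(T[:3,3].round(4), s['gripper_width'],s['contact_force'],s['moment'])
c=im[185:225,262:308]
c=np.clip(c.astype(float)*1.8,0,255).astype(np.uint8)
cv2.imwrite('pics/w17b.png',cv2.resize(c,None,fx=15,fy=14,interpolation=cv2.INTER_NEAREST))
"
```

```text
[0.5378 0.1544 0.184 ] 0.033321094628905736 [-0.13344651 -0.00780996 -0.88173732] [-0.09796936  0.00724791 -0.00727733]
```

View pics/w17b.png

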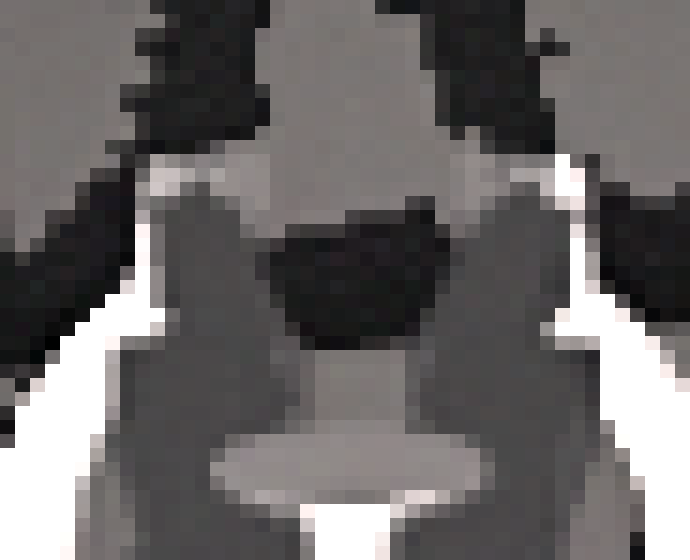

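carry_out --increments '[[[0,0,-0.03,0,0,0,0.28],[0,0,-0.06,0,0,0,0.33],[0,0,-0.1,0,0,0,0.38],[0,0,-0.12,0,0,0,0.43],[0,0,-0.12,0,0,0,0.45],[0,0,-0.12,0,0,0,0.45]]]' --newtons 30

```text
time_s: 11.63
tool_pos: [0.5379, 0.1545, 0.1852]
ee_rot: [-0.394, -3.053, -0.014]
contact_force: [0.4, 1.1, -0.4]
gripper_width: 0.0241
```

```bash
python3 -c "
from h import *
im,T=shot('wrist','w18');s=telemetry.read_state();print(T[:3,3].round(4), s['gripper_width'],s['contact_force'],s['moment'])
c=im[180:240,250:320]
c=np.clip(c.astype(float)*1.6,0,255).astype(np.uint8)
cv2.imwrite('pics/w18b.png',cv2.resize(c,None,fx=10,fy=10,interpolation=cv2.INTER_NEAREST))
"
```

```text
[0.5379 0.1545 0.1852] 0.024428710964419613 [ 0.55054155  1.2262712  -1.06538699] [ 0.18006192 -0.11675379  0.03648967]
```

View pics/w18b.png

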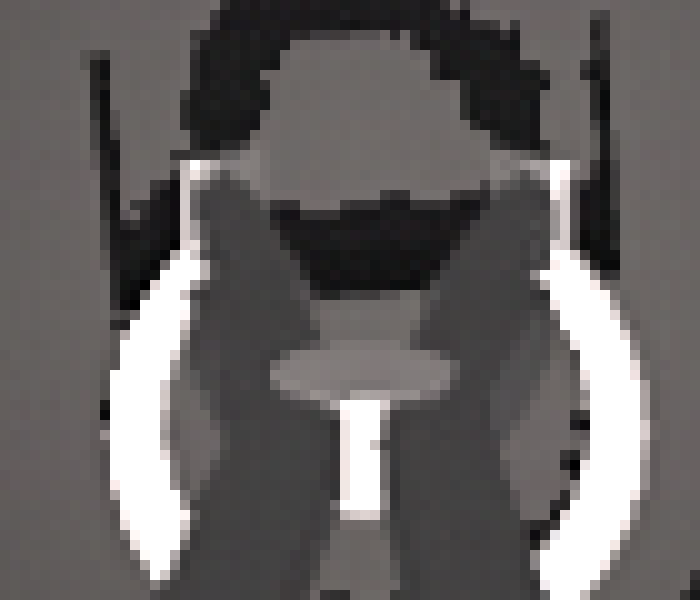

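carry_out --increments '[[[0,0,-0.03,0,0,0,0.48],[0,0,-0.03,0,0,0,0.5],[0,0,-0.03,0,0,0,0.52],[0,0,-0.03,0,0,0,0.52]]]' --newtons 40

```text
time_s: 12.02
tool_pos: [0.5379, 0.1545, 0.1855]
ee_rot: [-0.394, -3.053, -0.014]
contact_force: [1.0, 0.5, -1.4]
gripper_width: 0.0223
```

carry_out --increments '[[[-0.01,0,-0.15,0,0,0,0.52],[-0.02,0,-0.3,0,0,0,0.52],[-0.03,0,-0.5,0,0,0,0.52],[0,0,-0.7,0,0,0,0.52],[0,0,-0.7,0,0,0,0.52]]]'

```text
time_s: 12.43
tool_pos: [0.5386, 0.1542, 0.193]
ee_rot: [-0.394, -3.054, -0.014]
contact_force: [1.1, -0.8, -1.2]
gripper_width: 0.0226
```

```bash
python3 -c "
from h import *
im,T=shot('wrist','w19');s=telemetry.read_state();print(T[:3,3].round(4), s['gripper_width'],s['contact_force'],s['moment'])
c=im[170:260,235:335]
c=np.clip(c.astype(float)*1.6,0,255).astype(np.uint8)
cv2.imwrite('pics/w19b.png',cv2.resize(c,None,fx=6,fy=6,interpolation=cv2.INTER_NEAREST))
im,T=shot('side','s19'); cv2.imwrite('pics/s19b.png',cv2.resize(im[215:275,255:315],None,fx=9,fy=9,interpolation=cv2.INTER_CUBIC))
"
```

```text
[0.5386 0.1542 0.193 ] 0.0220660217701195 [-0.59163914  0.5206696  -1.1992385 ] [-0.02767314  0.01621642 -0.03109995]
```

View pics/w19b.png

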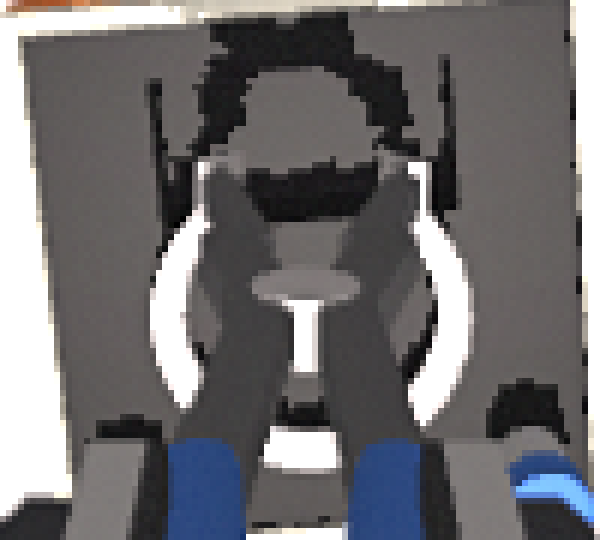

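View pics/s19b.png

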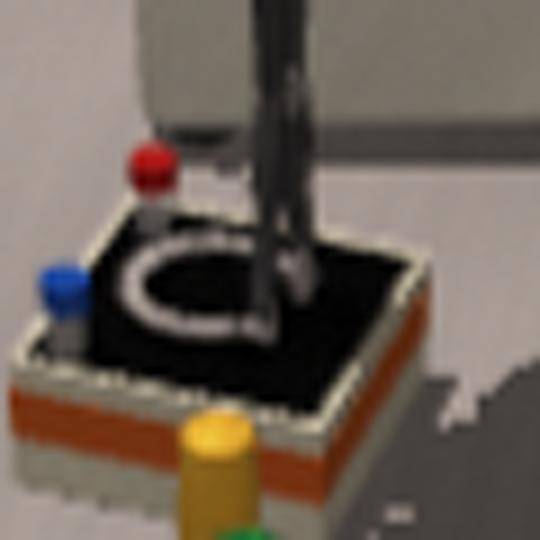

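carry_out --increments '[[[0.03,0,-0.4,0,0,0,0.52],[0.06,0,-1,0,0,0,0.52],[0.12,0,-2,0,0,0,0.52],[0.2,0,-3,0,0,0,0.52],[0.25,0,-4,0,0,0,0.52],[0.3,0,-5,0,0,0,0.52],[0.4,0,-6,0,0,0,0.52],[0.4,0,-6,0,0,0,0.52],[0.4,0,-6,0,0,0,0.52]]]'

```text
time_s: 13.28
tool_pos: [0.5386, 0.1544, 0.2536]
ee_rot: [-0.394, -3.055, -0.015]
contact_force: [-0.8, -0.8, -2.3]
gripper_width: 0.0222
```

```bash
python3 -c "
from h import *
im,T=shot('wrist','w20');s=telemetry.read_state();print(T.round(4), s['gripper_width'],s['contact_force'],s['moment'])
cv2.imwrite('pics/w20b.png',cv2.resize(im[170:270,225:345],None,fx=6,fy=6,interpolation=cv2.INTER_NEAREST))
im,T=shot('side','s20'); cv2.imwrite('pics/s20b.png',cv2.resize(im[185:265,245:325],None,fx=7,fy=7,interpolation=cv2.INTER_CUBIC))
"
```

```text
[[-0.9654  0.2539 -0.0593  0.5386]
 [ 0.2533  0.9672  0.0172  0.1544]
 [ 0.0618  0.0016 -0.9981  0.2536]
 [ 0.      0.      0.      1.    ]] 0.02200892568462345 [-0.50947373 -0.28683182 -2.24031856] [-0.02727768 -0.03294581 -0.00552473]
```

View pics/w20b.png

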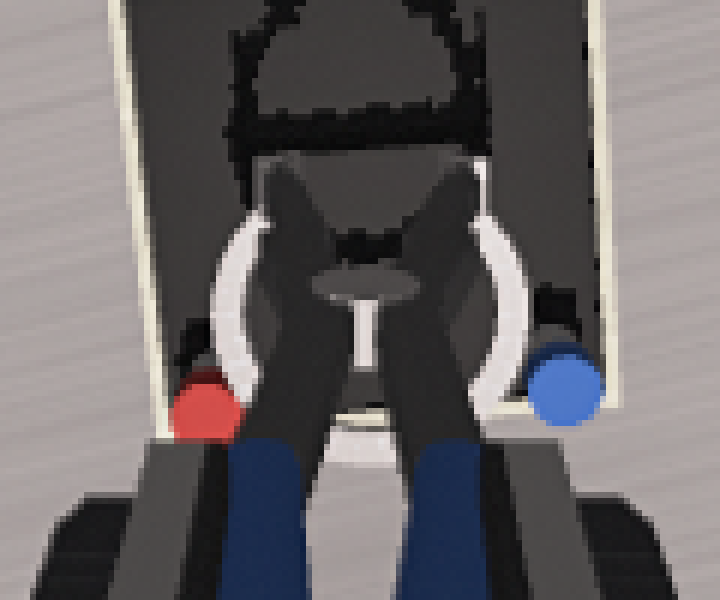

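View pics/s20b.png

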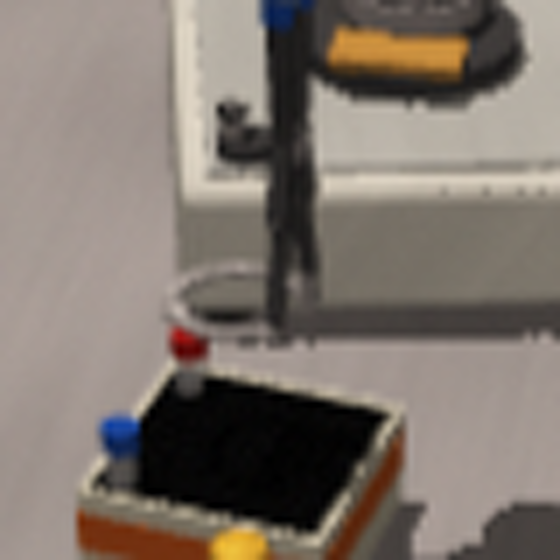

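```bash
cat > ringfit.py <<'E'
from h import *
from scipy.optimize import least_squares
def ringfit(name,zr,box=(190,255,255,320),off=(0,0)):
    im=cv2.imread(f'pics/{name}.png');T=np.load(f'pics/{name}.npy');W=wristT(T)
    hsv=cv2.cvtColor(im,cv2.COLOR_BGR2HSV)
    return im,T,W,hsv
E
python3 - <<'E'
from ringfit import *
np.set_printoptions(precision=4,suppress=True)
im,T,W,hsv=ringfit('w20',.115)
m=((hsv[...,2]>195)&(hsv[...,1]<25)).astype(np.uint8)
m[:195]=0;m[250:]=0;m[:,:255]=0;m[:,320:]=0
# drop hinge-pin strip
m[:236,280:292]=0
cv2.imwrite('pics/m20.png',cv2.resize(m[170:270,225:345]*255,None,fx=6,fy=6,interpolation=cv2.INTER_NEAREST))
ys,xs=np.where(m>0); P=np.array([plane('wrist',(x,y),.1165,W)[:2] for x,y in zip(xs,ys)])
q=np.c_[(P-T[:2,3])@T[:2,0],(P-T[:2,3])@T[:2,1]]*1000
print(len(q),q.min(0),q.max(0))
r=least_squares(lambda p:np.hypot(*(q-p[:2]).T)-p[2],[-30,0,24],loss='soft_l1');print(r.x)
E
```

```text
367 [-50.3027 -23.1425] [ 2.802  29.9099]
[-23.1626   3.6464  24.6175]
```

View pics/m20.png

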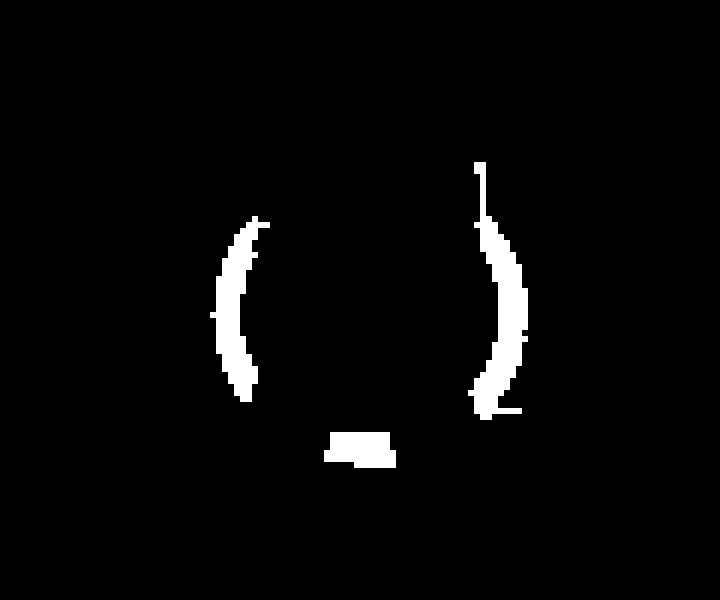

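carry_out --increments '[[[0.1,0,-1.5,0,0,0,0.52],[0.2,0,-3,0,0,0,0.52],[0.3,0,-5,0,0,0,0.52],[0,-0.8,-5.1,0,0,0,0.52],[-0.2,-2.5,-5.1,0,0,0,0.52],[-0.6,-5,-5.1,0,0,0,0.52],[-1.0,-8,-5.2,0,0,0,0.52],[-1.5,-11,-5.2,0,0,0,0.52],[-2,-14,-5.3,0,0,0,0.52],[-2.5,-17,-5.3,0,0,0,0.52],[-3,-20,-5.3,0,0,0,0.52],[-3.4,-22.5,-5.4,0,0,0,0.52]]]'

```text
time_s: 14.38
tool_pos: [0.516, -0.0753, 0.3024]
ee_rot: [-0.395, -3.051, -0.014]
contact_force: [0.4, -0.4, -1.2]
gripper_width: 0.022
```

carry_out --increments '[[[-0.3,-2.2,0,0,0,0,0.52],[-0.6,-4.3,0,0,0,0,0.52],[-0.9,-6,0,0,0,0,0.52],[-1,-6.7,0,0,0,0,0.52],[-1.05,-7,0,0,0,0,0.52],[-1.05,-7,0,0,0,0,0.52],[-1.05,-7,0,0,0,0,0.52],[-1.05,-7,0,0,0,0,0.52]]]'

```text
time_s: 15.05
tool_pos: [0.5096, -0.1422, 0.3033]
ee_rot: [-0.392, -3.053, -0.015]
contact_force: [0.2, -0.5, -0.6]
gripper_width: 0.0221
```

```bash
python3 -c "
from h import *
im,T=shot('wrist','w21');s=telemetry.read_state();print(T.round(4), s['gripper_width'],s['contact_force'],s['moment'])
cv2.imwrite('pics/w21b.png',cv2.resize(im[160:270,220:350],None,fx=6,fy=5.4,interpolation=cv2.INTER_NEAREST))
im,T=shot('side','s21'); cv2.imwrite('pics/s21b.png',cv2.resize(im[120:230,240:360],None,fx=5,fy=5,interpolation=cv2.INTER_CUBIC))
im,T=shot('scene','c21'); cv2.imwrite('pics/c21b.png',cv2.resize(im[150:290,170:300],None,fx=4,fy=4,interpolation=cv2.INTER_CUBIC))
"
```

```text
[[-0.9656  0.2529 -0.0613  0.5096]
 [ 0.2523  0.9675  0.0175 -0.1422]
 [ 0.0637  0.0014 -0.998   0.3033]
 [ 0.      0.      0.      1.    ]] 0.02222346763389402 [ 0.68285594 -0.21938793 -1.36848314] [-0.04436313 -0.05621898 -0.00866434]
```

View pics/w21b.png

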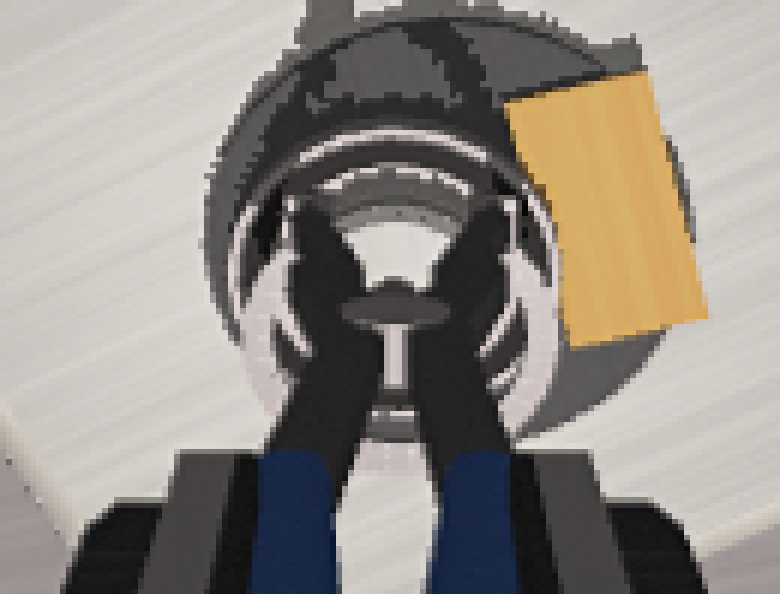

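View pics/s21b.png

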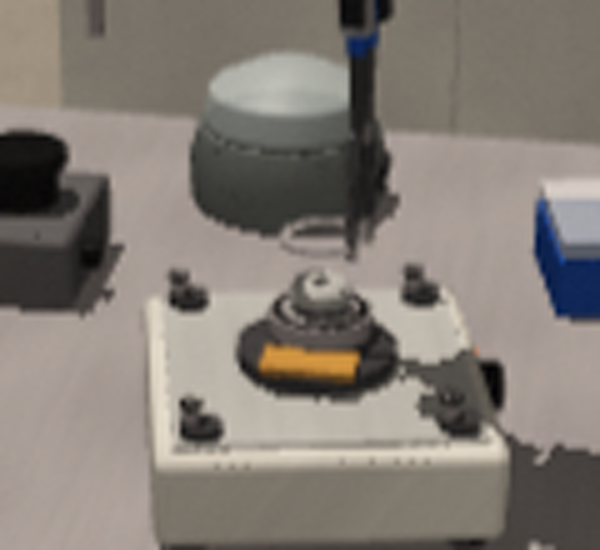

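View pics/c21b.png

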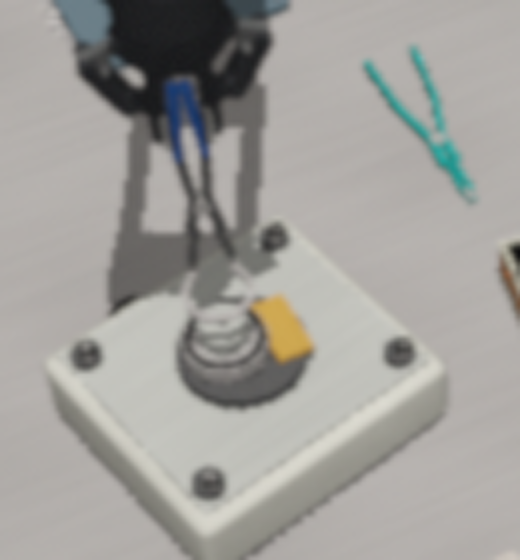

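Run:
```python
from ringfit import *
np.set_printoptions(precision=4,suppress=True)
im,T,W,hsv=ringfit('w21',.115)
c=np.clip(im[165:215,250:325].astype(float)*1.1,0,255).astype(np.uint8)
cv2.imwrite('pics/w21c.png',cv2.resize(c,None,fx=10,fy=10,interpolation=cv2.INTER_NEAREST))
f=lambda x,y:(x/6+219.5,y/5.4+159.5)
for z in (.111,.108):
  P=np.array([plane('wrist',f(*p),z,W)[:2] for p in [(395,130),(345,138),(300,158),(265,185),(240,225),(455,138),(495,158),(525,185),(550,225),(562,262),(232,262)]])
  q=np.c_[(P-T[:2,3])@T[:2,0],(P-T[:2,3])@T[:2,1]]*1000
  r=least_squares(lambda p:np.hypot(*(q-p[:2]).T)-p[2],[-30,0,34]);print(z,'tool',r.x,'res',r.fun.round(1),'world',T[:2,3]+T[:2,:2]@r.x[:2]/1000)
```

```text
0.111 tool [-25.8282   3.2334  33.1949] res [ 0.  -0.2 -0.2  0.2  0.1  0.3  0.1 -0.2 -0.3  0.2 -0.1] world [ 0.5353 -0.1456]
0.108 tool [-26.6231   3.2578  33.4885] res [ 0.  -0.2 -0.2  0.2  0.1  0.3  0.1 -0.2 -0.3  0.2 -0.1] world [ 0.5361 -0.1458]
```

View pics/w21c.png

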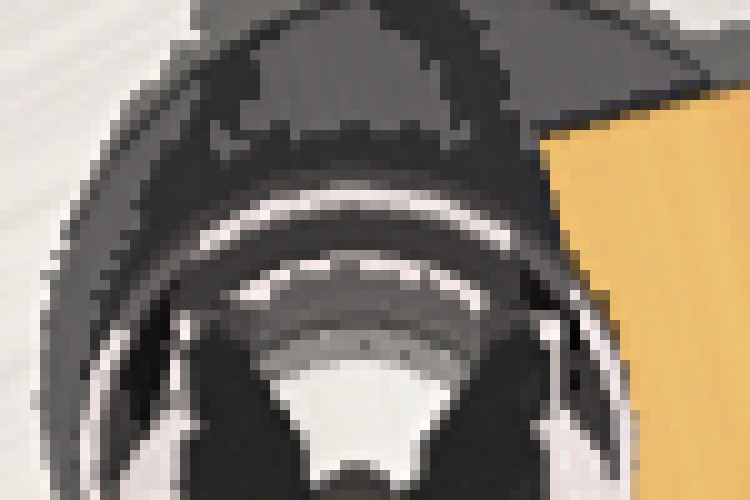

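Run:
```python
from ringfit import *
np.set_printoptions(precision=4,suppress=True)
im,T,W,hsv=ringfit('w21',.115)
tl=lambda uv,z:((plane('wrist',uv,z,W)[:2]-T[:2,3])@T[:2,:2]*1000)
print('stub top front r17',tl((285.5,201),.1305)-[17,0],'bevel r20',tl((285.5,197.5),.1275)-[20,0])
cv2.imwrite('pics/w21d.png',cv2.resize(im[190:255,250:325],None,fx=10,fy=9,interpolation=cv2.INTER_NEAREST))
# ring outer edge points, crop w21b (6,5.4)
f=lambda x,y:(x/6+219.5,y/5.4+159.5)
# lugs
print('lug front corners',tl(f(288,198),.1665),tl(f(516,198),.1665))
im,T2,W2,hsv=ringfit('w20',.1)
tl2=lambda uv,z:((plane('wrist',uv,z,W2)[:2]-T2[:2,3])@T2[:2,:2]*1000)
g=lambda x,y:(x/6+224.5,y/6+169.5)
print('w20 lug corners',tl2(g(258,158),.1165),tl2(g(487,158),.1165))
```

```text
stub top front r17 [-26.1876   3.0482] bevel r20 [-25.8119   3.0659]
lug front corners [  3.9925 -15.1703] [ 3.9807 22.6666]
w20 lug corners [  4.0018 -15.1573] [ 3.9881 22.8726]
```

View pics/w21d.png

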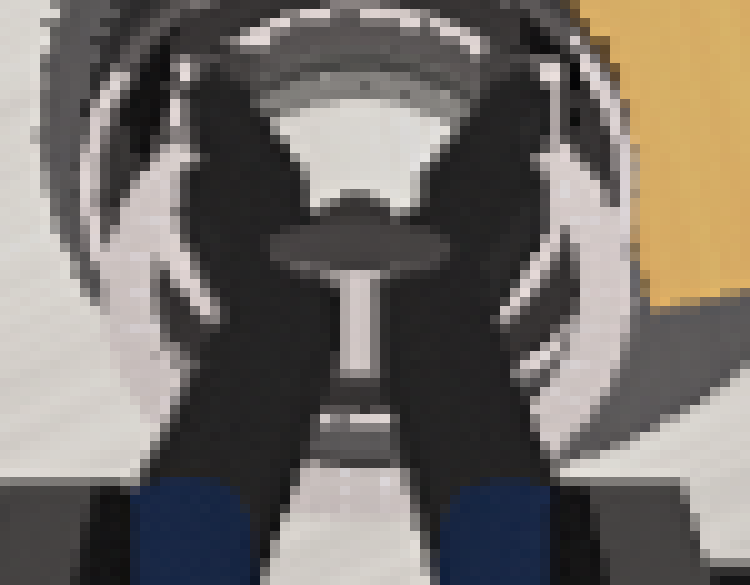

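carry_out --increments '[[[-0.25,-0.05,0,0,0,0,0.52],[-0.3,-0.05,0.8,0,0,0,0.52],[-0.35,-0.05,1.6,0,0,0,0.52],[-0.4,-0.05,2.4,0,0,0,0.52],[-0.4,-0.05,2.4,0,0,0,0.52],[-0.4,-0.05,2.4,0,0,0,0.52]]]'

```text
time_s: 15.7
tool_pos: [0.5112, -0.1441, 0.2781]
ee_rot: [-0.394, -3.051, -0.015]
contact_force: [-0.6, 0.5, -1.1]
gripper_width: 0.0223
```

```bash
python3 -c "
from h import *
im,T=shot('wrist','w22');s=telemetry.read_state();print(T.round(4), s['gripper_width'],s['contact_force'],s['moment'])
cv2.imwrite('pics/w22d.png',cv2.resize(im[180:255,245:330],None,fx=9,fy=8,interpolation=cv2.INTER_NEAREST))
im,T=shot('side','s22'); cv2.imwrite('pics/s22b.png',cv2.resize(im[150:210,270:340],None,fx=9,fy=9,interpolation=cv2.INTER_CUBIC))
im,T=shot('scene','c22'); cv2.imwrite('pics/c22b.png',cv2.resize(im[200:260,200:270],None,fx=9,fy=9,interpolation=cv2.INTER_CUBIC))
"
```

```text
[[-0.9651  0.2541 -0.0632  0.5112]
 [ 0.2534  0.9672  0.0181 -0.1441]
 [ 0.0658  0.0014 -0.9978  0.2781]
 [ 0.      0.      0.      1.    ]] 0.022363829152763134 [ 0.40201998  0.2563929  -1.08858209] [-0.01508603 -0.01740153  0.02421418]
```

View pics/w22d.png

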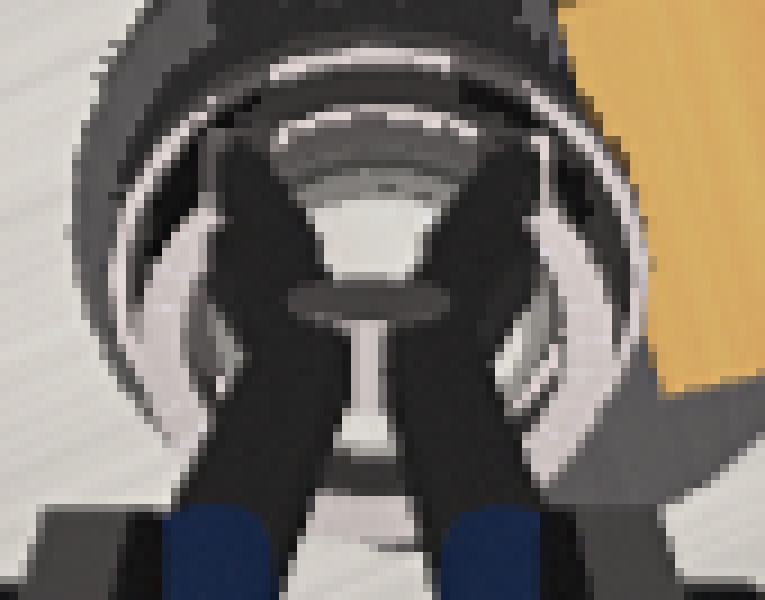

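View pics/s22b.png

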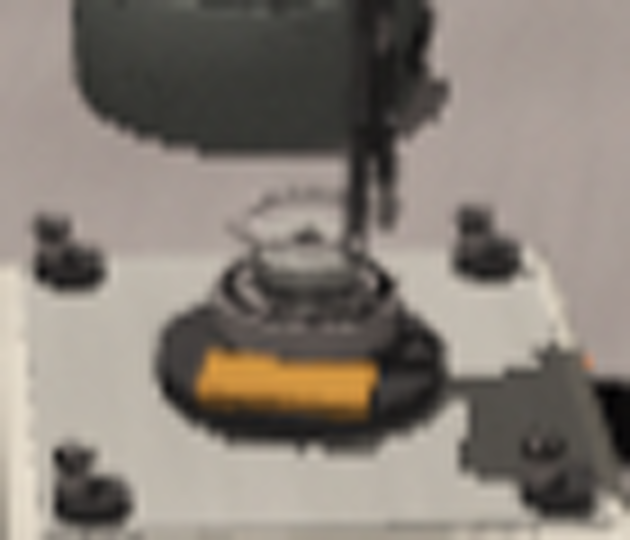

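View pics/c22b.png

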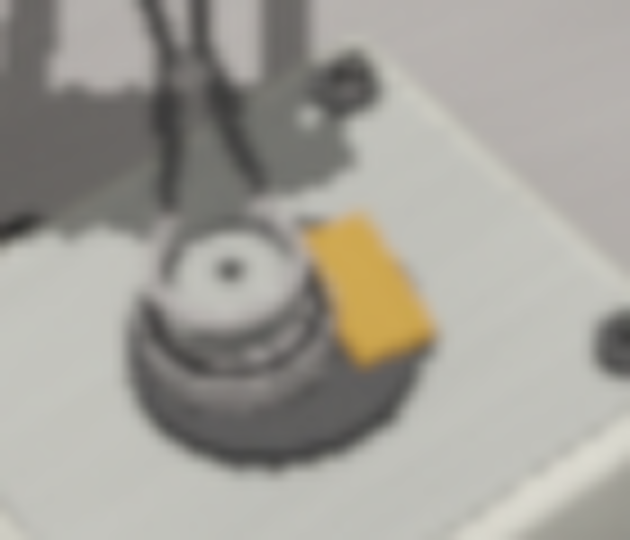

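Run:
```python
from ringfit import *
np.set_printoptions(precision=4,suppress=True)
im,T,W,hsv=ringfit('w22',.115)
tl=lambda uv,z:((plane('wrist',uv,z,W)[:2]-T[:2,3])@T[:2,:2]*1000)
f=lambda p:(p[0]/9+244.5,p[1]/8+179.5)
print('top r17',tl(f((372,200)),.1305)-[17,0],'groove..bevel r20',tl(f((372,180)),.1275)-[20,0])
q=np.array([tl(f(p),.111) for p in [(360,48),(275,68),(205,103),(135,180),(110,260),(450,62),(535,90),(600,155),(640,240)]])
r=least_squares(lambda p:np.hypot(*(q-p[:2]).T)-p[2],[-30,0,34]);print('bearing',r.x,r.fun.round(1))
print('lug corners',tl(f((205,128)),.141),tl(f((547,132)),.141))
# ring outer edge: left/right extremes & back bottom, inner back edge
for p in [(133,330),(620,330),(190,330),(565,300),(370,545),(370,495)]: print(p,tl(f(p),.140))
```

```text
top r17 [-23.8483   3.2075] groove..bevel r20 [-24.8754   3.2305]
bearing [-23.6872   3.9471  33.2546] [ 0.3 -0.1  0.   0.  -0.  -0.5  0.5 -0.2  0. ]
lug corners [  4.8752 -15.3932] [ 4.3552 22.4776]
(133, 330) [-21.5808 -23.9514]
(620, 330) [-21.606   31.2808]
(190, 330) [-21.5837 -17.4885]
(565, 300) [-17.6344  24.9667]
(370, 545) [-50.7676   2.9719]
(370, 495) [-43.8653   2.9605]
```

carry_out --increments '[[[-0.07,-0.03,0,0,0,0,0.52],[-0.1,-0.03,0.4,0,0,0,0.52],[-0.13,-0.03,0.8,0,0,0,0.52],[-0.13,-0.03,0.8,0,0,0,0.52]]]'

```text
time_s: 16.18
tool_pos: [0.5121, -0.1446, 0.2701]
ee_rot: [-0.394, -3.052, -0.015]
contact_force: [-0.7, 0.4, -2.8]
gripper_width: 0.0224
```

carry_out --increments '[[[-0.03,0,0.4,0,0,0,0.52],[-0.05,0,0.8,0,0,0,0.52],[-0.05,0,0.8,0,0,0,0.52]]]'

```text
time_s: 16.43
tool_pos: [0.512, -0.1446, 0.262]
ee_rot: [-0.394, -3.052, -0.015]
contact_force: [0.3, -0.3, -2.1]
gripper_width: 0.0225
```

```bash
python3 -c "
from h import *
im,T=shot('wrist','w23');s=telemetry.read_state();print(T[:3,3].round(4), s['gripper_width'],s['contact_force'],s['moment'])
cv2.imwrite('pics/w23d.png',cv2.resize(im[180:255,245:330],None,fx=9,fy=8,interpolation=cv2.INTER_NEAREST))
im,T=shot('side','s23'); cv2.imwrite('pics/s23b.png',cv2.resize(im[150:210,270:340],None,fx=9,fy=9,interpolation=cv2.INTER_CUBIC))
im,T=shot('scene','c23'); cv2.imwrite('pics/c23b.png',cv2.resize(im[200:260,200:270],None,fx=9,fy=9,interpolation=cv2.INTER_CUBIC))
"
```

```text
[ 0.512  -0.1446  0.262 ] 0.0225900254613159 [-0.38028425 -0.29891196 -1.26718829] [-0.01429408 -0.07548197 -0.02630195]
```

View pics/w23d.png

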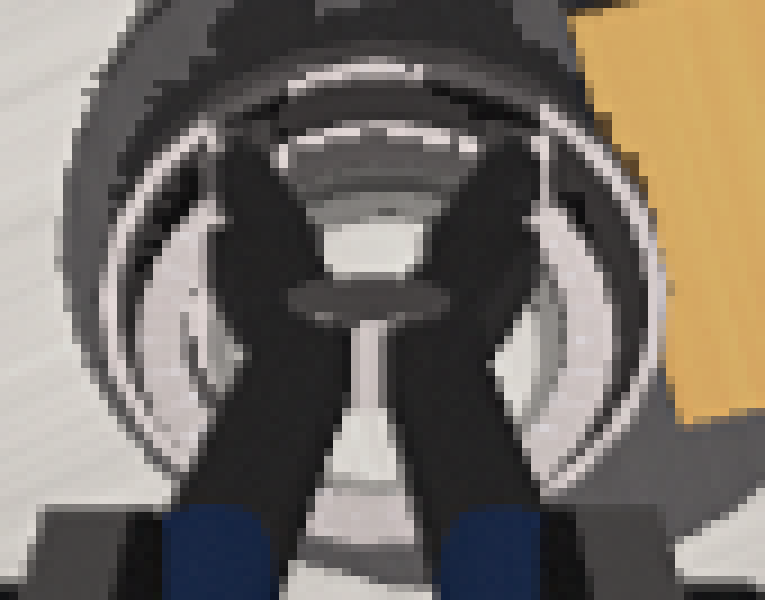

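View pics/s23b.png

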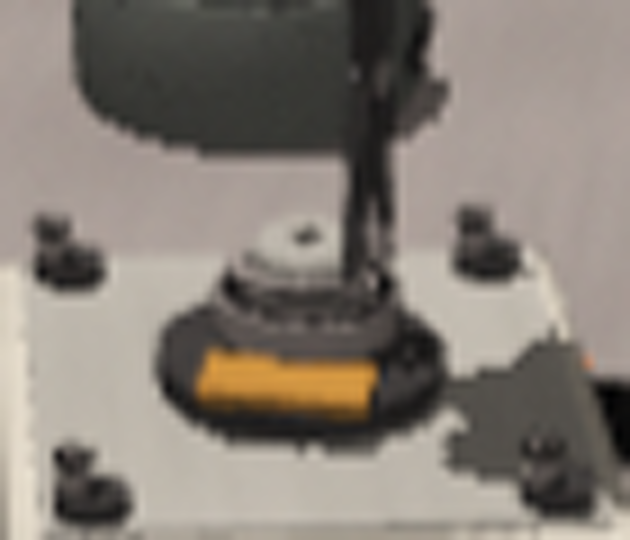

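View pics/c23b.png

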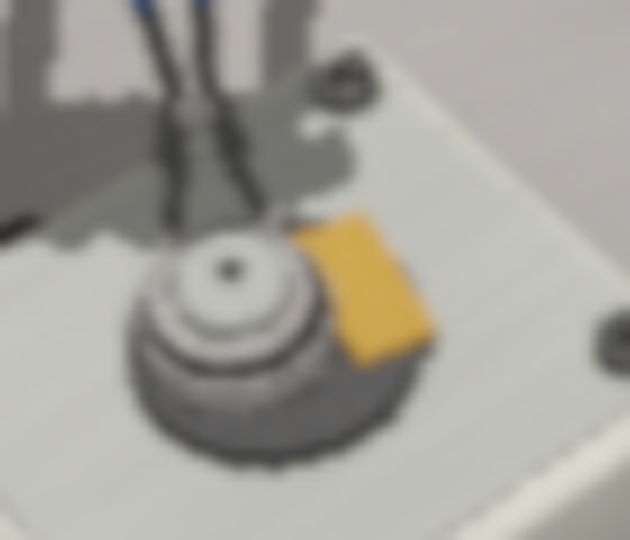

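carry_out --increments '[[[-0.01,0,0.2,0,0,0,0.52],[-0.03,0,0.4,0,0,0,0.52],[-0.03,0,0.4,0,0,0,0.52]]]'

```text
time_s: 16.83
tool_pos: [0.5124, -0.1447, 0.2587]
ee_rot: [-0.394, -3.053, -0.014]
contact_force: [-0.7, 0.1, -2.9]
gripper_width: 0.0222
```

carry_out --increments '[[[-0.01,0,0.1,0,0,0,0.52],[-0.01,0,0.1,0,0,0,0.52]]]'

```text
time_s: 17.0
tool_pos: [0.5125, -0.1448, 0.2579]
ee_rot: [-0.394, -3.053, -0.014]
contact_force: [0.8, 0.3, -1.7]
gripper_width: 0.0223
```

carry_out --increments '[[[-0.01,0,0.1,0,0,0,0.52],[-0.01,0,0.1,0,0,0,0.52]]]'

```text
time_s: 17.17
tool_pos: [0.5128, -0.1449, 0.2574]
ee_rot: [-0.394, -3.054, -0.014]
contact_force: [-0.1, -0.0, -0.3]
gripper_width: 0.0221
```

carry_out --increments '[[[0,0,0.1,0,0,0,0.52],[0,0,0.1,0,0,0,0.52]]]'

```text
time_s: 17.33
tool_pos: [0.5132, -0.1451, 0.2572]
ee_rot: [-0.394, -3.056, -0.013]
contact_force: [1.4, 0.5, 4.7]
gripper_width: 0.0224
```

carry_out --increments '[[[0,0,0.1,0,0,0,0.52],[0,0,0.1,0,0,0,0.52]]]'

```text
time_s: 17.5
tool_pos: [0.5136, -0.1452, 0.2571]
ee_rot: [-0.395, -3.057, -0.012]
contact_force: [0.3, 0.6, 8.6]
gripper_width: 0.0222
```

```bash
python3 -c "
from h import *
im,T=shot('wrist','w24');s=telemetry.read_state();print(T.round(4), s['gripper_width'],s['contact_force'],s['moment'])
cv2.imwrite('pics/w24d.png',cv2.resize(im[180:255,245:330],None,fx=9,fy=8,interpolation=cv2.INTER_NEAREST))
"
```

```text
[[-9.655e-01  2.539e-01 -5.730e-02  5.136e-01]
 [ 2.534e-01  9.672e-01  1.530e-02 -1.452e-01]
 [ 5.930e-02  2.000e-04 -9.982e-01  2.571e-01]
 [ 0.000e+00  0.000e+00  0.000e+00  1.000e+00]] 0.022287790118089974 [ 0.24828448 -0.30063648  8.08051811] [ 0.09340953  0.021972   -0.0304789 ]
```

View pics/w24d.png

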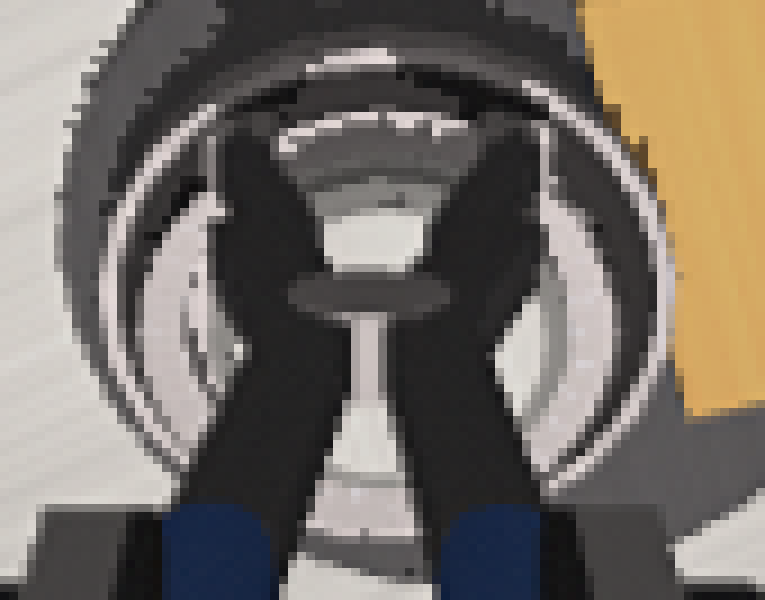

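carry_out --increments '[[[0,0,-0.1,0,0,0,0.52],[0,0,-0.2,0,0,0,0.52],[0,0,-0.25,0,0,0,0.52],[0,0,-0.25,0,0,0,0.52]]]'

```text
time_s: 17.88
tool_pos: [0.5125, -0.1448, 0.2574]
ee_rot: [-0.394, -3.053, -0.014]
contact_force: [-0.2, -0.4, 0.9]
gripper_width: 0.0227
```

```bash
python3 -c "
from h import *
s=telemetry.read_state();print(s['tool_pos'], s['gripper_width'],s['contact_force'],s['moment'])
im,T=shot('side','s25'); cv2.imwrite('pics/s25b.png',cv2.resize(im[165:200,285:330],None,fx=16,fy=16,interpolation=cv2.INTER_CUBIC))
im,T=shot('scene','c25'); cv2.imwrite('pics/c25b.png',cv2.resize(im[215:260,205:255],None,fx=13,fy=13,interpolation=cv2.INTER_CUBIC))
"
```

```text
[ 0.51248642 -0.14478425  0.25736947] 0.022710029488579832 [-0.2212091  -0.36600167  0.87868808] [-0.05371996 -0.05536831 -0.01471349]
```

View pics/s25b.png

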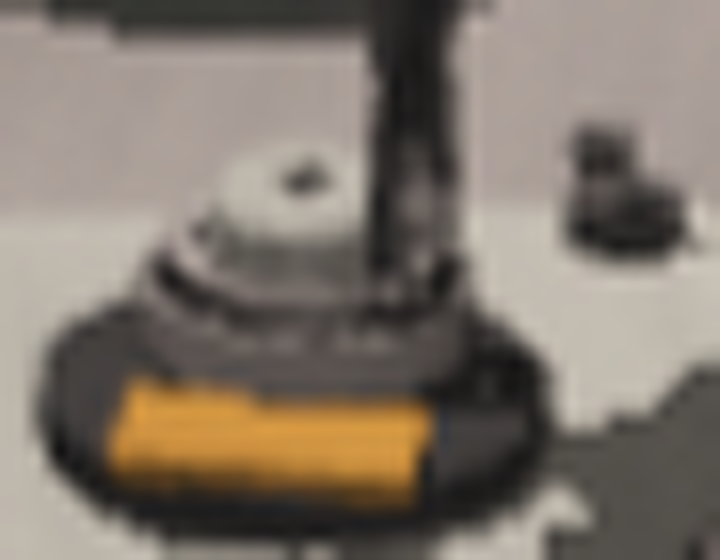

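View pics/c25b.png

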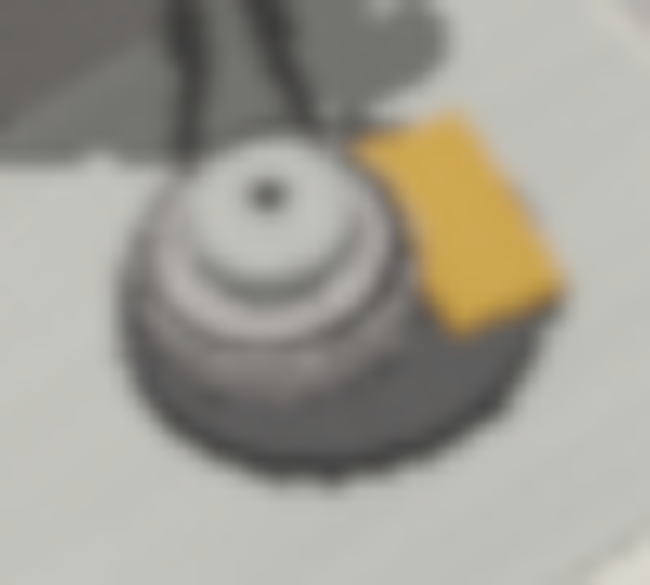

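Run:
```python
from h import *
np.set_printoptions(precision=1,suppress=True)
C=np.array([.534,-.1452])
cam=np.array(imaging.camera_model('scene')['T'])[:2,3]; d=(cam-C)/np.linalg.norm(cam-C)
f=lambda q:(np.array(q)+.5-[205,215])*13
def pj(r,z): return f(proj('scene',[*(C+d*r),z]))
print('hole',f(proj('scene',[*C,.1305])),'rim17',pj(.017,.1305),'rim20',pj(.020,.1275))
for z in (.1118,.1145,.1172,.119): print('ring z top',z,'inner22',pj(.022,z),'outer27.5',pj(.0275,z),'outer low',pj(.0275,z-.003))
print('bearing',pj(.034,.111),pj(.034,.1095))
n=np.array([-d[1],d[0]])
for z in (.1145,.1172): print('sides',f(proj('scene',[*(C+n*.0275),z])),f(proj('scene',[*(C-n*.0275),z])))
im=cv2.imread('pics/c25.png'); 
for u in (224,225,226): print(u,im[228:248,u].sum(1)//3)
```

```text
hole [270.7 199.7] rim17 [279.6 255.7] rim20 [282.5 273.7]
ring z top 0.1118 inner22 [290.3 322.3] outer27.5 [293.2 340.6] outer low [294.5 348.5]
ring z top 0.1145 inner22 [289.1 315.1] outer27.5 [292.  333.4] outer low [293.3 341.4]
ring z top 0.1172 inner22 [288.  307.9] outer27.5 [290.9 326.3] outer low [292.2 334.2]
ring z top 0.119 inner22 [287.2 303.1] outer27.5 [290.1 321.5] outer low [291.4 329.5]
bearing [297.  364.5] [297.6 368.4]
sides [393.8 223.8] [160.8 261.7]
sides [392.8 216.6] [159.5 254.5]
224 [173 143 141 171 186 190 189 177 144 121 137 164 163 130 132 126 115 103
  95  93]
225 [164 117 112 158 183 189 190 179 145 122 137 163 163 130 131 125 116 105
  95  93]
226 [170 134 133 166 184 188 187 174 143 120 138 165 161 126 128 125 117 108
  97  93]
```

Run:
```python
from h import *
np.set_printoptions(precision=2,suppress=True)
C=np.array([.534,-.1452])
for cam,imn,im0 in (('side','s25','s0' if 0 else 'side0'),('scene','c25','scene0')):
    A=cv2.imread(f'pics/{imn}.png');B=cv2.imread(f'pics/{im0}.png')
    cp=np.array(imaging.camera_model(cam)['T'])[:2,3]; d=(cp-C)/np.linalg.norm(cp-C)
    pj=lambda r,z: proj(cam,[*(C+d*r),z])
    print(cam,'hole',pj(0,.1305),'rim17',pj(.017,.1305),'rim20',pj(.020,.1275),'stub base r20@.111',pj(.02,.111),'bearing r34 .111',pj(.034,.111),'lower .100',pj(.034,.1))
    for z in (.1145,.1172): print(' ring top z',z,'in22',pj(.022,z),'out27.5',pj(.0275,z),'out low',pj(.0275,z-.003))
    u=int(round(pj(.022,.115)[0])); v0=int(pj(0,.1305)[1])-4
    print('u',u,'rows from',v0)
    print(' before',B[v0:v0+24,u].sum(1)//3); print(' now   ',A[v0:v0+24,u].sum(1)//3)
    print(' now-1 ',A[v0:v0+24,u-2].sum(1)//3, B[v0:v0+24,u-2].sum(1)//3)
    cv2.imwrite(f'pics/cmp_{cam}.png',np.hstack([cv2.resize(X[v0-8:v0+26,u-22:u+22],None,fx=8,fy=14,interpolation=cv2.INTER_NEAREST) for X in (B,A)]))
```

```text
side hole [303.45 176.12] rim17 [303.39 178.39] rim20 [303.36 179.65] stub base r20@.111 [303.23 184.31] bearing r34 .111 [303.18 186.26] lower .100 [303.09 189.35]
 ring top z 0.1145 in22 [303.25 183.6 ] out27.5 [303.23 184.36] out low [303.21 185.21]
 ring top z 0.1172 in22 [303.27 182.84] out27.5 [303.25 183.6 ] out low [303.23 184.45]
u 303 rows from 172
 before [147 151 160 126  73 140 162 142  97  80  56  60  84  78  92  76  76  73
  96 130 129 124 100  61]
 now    [160 165 173 138  82 154 177 154 106  94 102 108  74  84 100  85  84  80
 107 140 141 135 108  65]
 now-1  [157 162 172 178 178 179 171 139  92  86  96 107  66  71  91  83  82  77
 104 142 141 128  95  63] [145 149 157 163 162 165 157 127  82  70  41  80 103  62  82  76  74  69
  95 130 130 118  87  56]
scene hole [225.32 229.86] rim17 [226.01 234.17] rim20 [226.23 235.56] stub base r20@.111 [226.77 238.94] bearing r34 .111 [227.35 242.54] lower .100 [227.7  244.76]
 ring top z 0.1145 in22 [226.74 238.74] out27.5 [226.97 240.15] out low [227.06 240.76]
 ring top z 0.1172 in22 [226.65 238.19] out27.5 [226.88 239.6 ] out low [226.97 240.21]
u 227 rows from 225
 before [135 170 184 180 165 167 179 184 185 181 163 133 110 132 150 120  97 125
 124 115 105  94  91  90]
 now    [127 172 187 183 168 170 182 187 188 184 166 136 118 145 166 154 120 130
 127 119 106  96  93  93]
 now-1  [127 175 184 164 117 112 158 183 189 190 179 145 122 137 163 163 130 131
 125 116 105  95  93  92] [146 174 181 161 114 109 155 180 186 186 176 142 118 132 147 126 100 124
 123 113 102  93  91  89]
```

View pics/cmp_side.png

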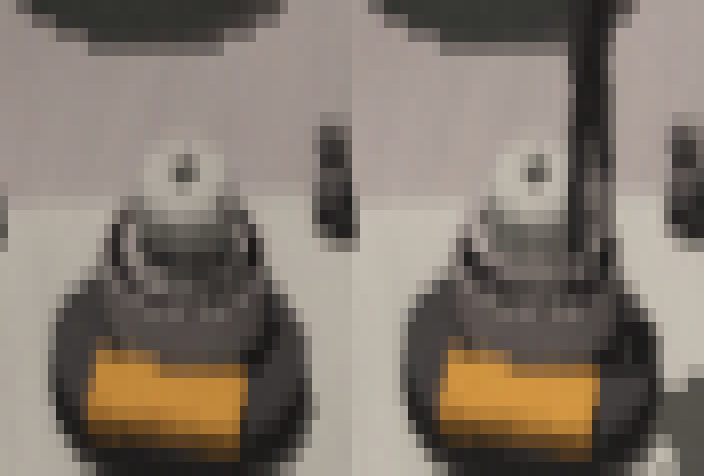

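View pics/cmp_scene.png

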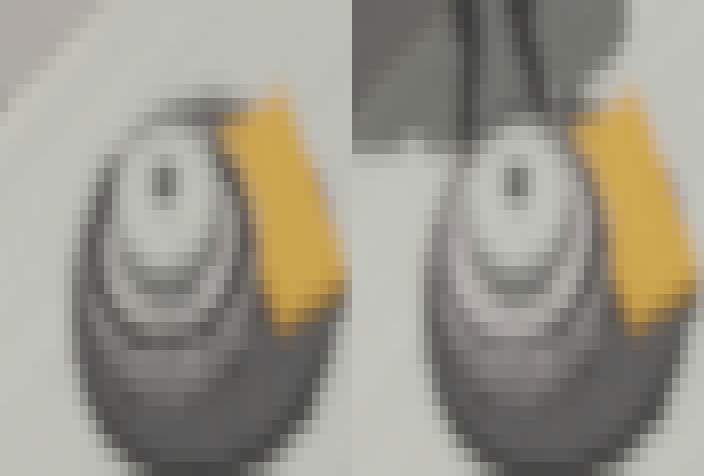

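Run:
```python
from h import *
np.set_printoptions(precision=1,suppress=True)
for n,o in (('20',(245,185)),('22',(285-15,150)),('21',(240,120))):
    T=np.load(f'pics/w{n}.npy'); A=cv2.imread(f'pics/s{n}.png')
    xd=np.array([T[0,0],T[1,0],0]);xd/=np.linalg.norm(xd); yd=np.array([-xd[1],xd[0],0])*-1
    if yd@T[:3,1]<0: yd=-yd
    c=np.append(T[:2,3],0)-xd*.0233+yd*.0037 - np.array([.0022,-.0008,0]); lug=T[2,3]-.1405
    print(n,'ring centre',c*1000,'lug z',lug)
    for th in (0,.1,.2):
        pt=lambda a,r:(lambda x,y: c+xd*x*np.cos(th)+yd*y+np.array([0,0,lug+(x-.0225)*np.sin(th)]))(r*np.cos(a),r*np.sin(a))
        print(th,[ (k,proj('side',pt(a,.0245))) for k,a in (('back',np.pi),('near',np.pi/2),('far',-np.pi/2),('backnear',np.pi*.75),('backfar',-np.pi*.75),('lugnear',.45),('lugfar',-.45))])
    u,v=proj('side',c+[0,0,lug]); u=int(u);v=int(v)
    cv2.imwrite(f'pics/rs{n}.png',cv2.resize(A[v-18:v+18,u-25:u+25],None,fx=14,fy=14,interpolation=cv2.INTER_NEAREST)); print('crop origin',u-25,v-18)
```

```text
20 ring centre [559.8 152.8   0. ] lug z 0.11306206564762938
0 [('back', array([270. , 225.7])), ('near', array([274.2, 232.2])), ('far', array([282. , 223.5])), ('backnear', array([269.5, 229.4])), ('backfar', array([275.2, 223.3])), ('lugnear', array([284. , 231.5])), ('lugfar', array([287.3, 227.7]))]
0.1 [('back', array([270.1, 227.2])), ('near', array([274.2, 232.9])), ('far', array([282. , 224.2])), ('backnear', array([269.6, 230.7])), ('backfar', array([275.2, 224.6])), ('lugnear', array([283.9, 231.5])), ('lugfar', array([287.3, 227.7]))]
0.2 [('back', array([270.2, 228.7])), ('near', array([274.2, 233.6])), ('far', array([282. , 224.9])), ('backnear', array([269.7, 231.9])), ('backfar', array([275.3, 225.8])), ('lugnear', array([283.8, 231.5])), ('lugfar', array([287.1, 227.7]))]
crop origin 253 209
22 ring centre [ 532.5 -145.6    0. ] lug z 0.13761041799616275
0 [('back', array([297. , 172.7])), ('near', array([301., 177.])), ('far', array([306.9, 171.2])), ('backnear', array([296.9, 175.2])), ('backfar', array([301.1, 171.1])), ('lugnear', array([309.1, 176.6])), ('lugfar
[... 661 characters left out ...]
 170.1])), ('far', array([307.5, 164.4])), ('backnear', array([297.5, 168.3])), ('backfar', array([301.7, 164.2])), ('lugnear', array([309.8, 169.7])), ('lugfar', array([312.3, 167.1]))]
0.1 [('back', array([297.6, 167.2])), ('near', array([301.6, 170.7])), ('far', array([307.5, 165. ])), ('backnear', array([297.5, 169.4])), ('backfar', array([301.7, 165.4])), ('lugnear', array([309.8, 169.7])), ('lugfar', array([312.3, 167.2]))]
0.2 [('back', array([297.6, 168.5])), ('near', array([301.6, 171.4])), ('far', array([307.5, 165.6])), ('backnear', array([297.5, 170.6])), ('backfar', array([301.8, 166.5])), ('lugnear', array([309.7, 169.7])), ('lugfar', array([312.2, 167.1]))]
crop origin 279 149
```

View pics/rs20.png

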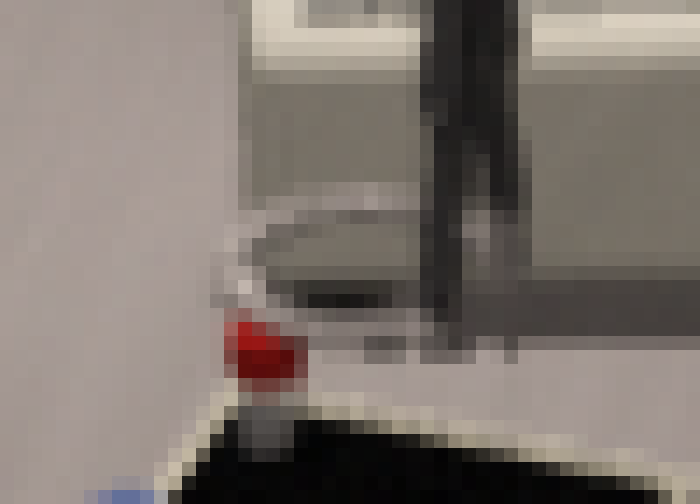

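View pics/rs21.png

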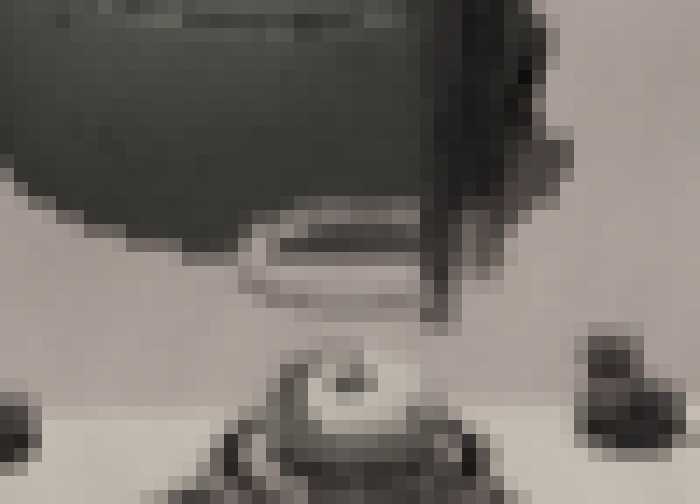

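View pics/rs22.png

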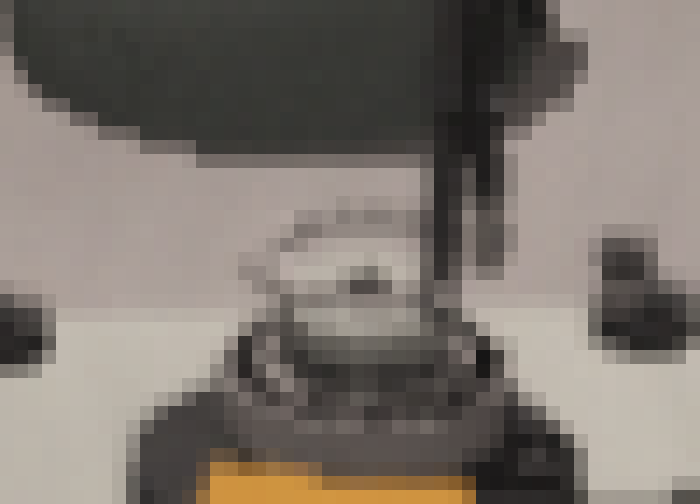

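carry_out --increments '[[[0,0,-0.1,0,0,0,0.52],[0,0,-0.1,0,0,0,0.52],[0,0,-0.1,0,0,0,0.52]]]'

```text
time_s: 18.23
tool_pos: [0.5125, -0.1448, 0.2582]
ee_rot: [-0.394, -3.053, -0.014]
contact_force: [-0.1, -0.2, -1.5]
gripper_width: 0.0222
```

Run:
```python
from h import *
np.set_printoptions(precision=4,suppress=True)
s=telemetry.read_state();print(s['tool_pos'], s['gripper_width'],s['contact_force'],s['moment'])
im,T=shot('wrist','w26');print(T)
cv2.imwrite('pics/w26d.png',cv2.resize(im[180:255,245:330],None,fx=9,fy=8,interpolation=cv2.INTER_NEAREST))
a,_=shot('side','s26'); b,_=shot('scene','c26')
cv2.imwrite('pics/rs26.png',np.hstack([cv2.resize(X,(450,540),interpolation=cv2.INTER_NEAREST)[:, :400] for X in (a[165:195,290:320],b[222:252,210:240])]))
```

```text
[ 0.5125 -0.1448  0.2582] 0.02215874816786141 [-0.075  -0.1704 -1.5209] [-0.0011 -0.0731 -0.0141]
[[-0.9652  0.254  -0.0619  0.5125]
 [ 0.2534  0.9672  0.0174 -0.1448]
 [ 0.0643  0.0011 -0.9979  0.2582]
 [ 0.      0.      0.      1.    ]]
```

View pics/w26d.png

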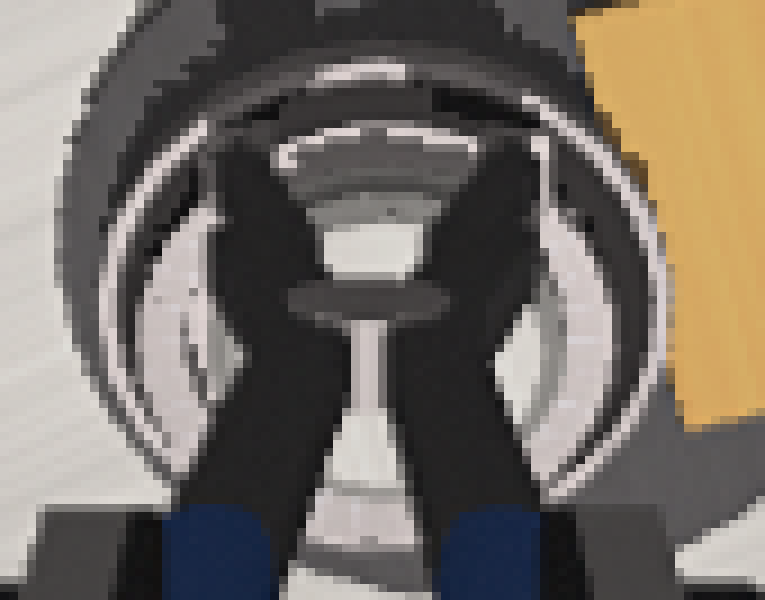

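View pics/rs26.png

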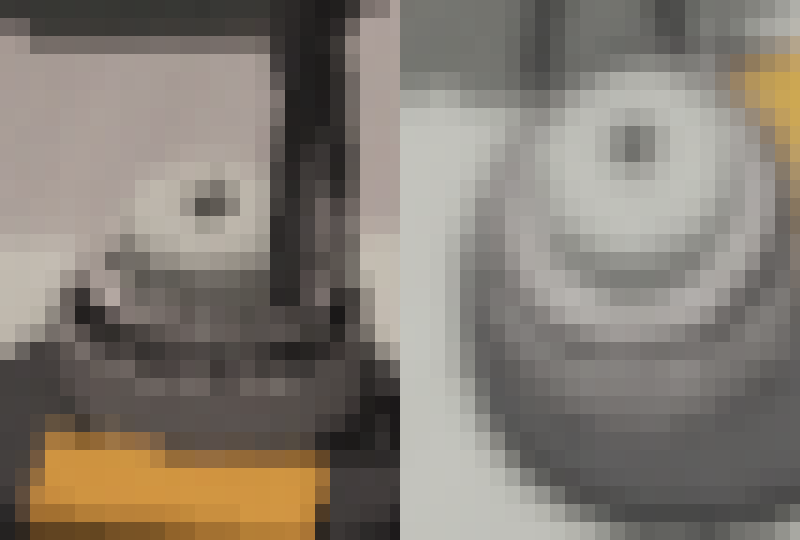

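Run:
```python
from h import *
np.set_printoptions(linewidth=200)
M=wristT(np.eye(4))
for x,z in ((-48,.140),(-48,.145),(-50,.140)): print(x,z,proj('wrist',[x/1000,.0037,z],M))
for n in ('w17','w18','w19','w20','w22','w23','w24','w26'):
    im=cv2.imread(f'pics/{n}.png').astype(int).sum(2)//3
    T=np.load(f'pics/{n}.npy')
    print(n,T[2,3].round(4),im[234:254,284],im[234:254,287])
```

```text
-48 0.14 [286.48148438 235.03013388]
-48 0.145 [286.43735407 233.16839048]
-50 0.14 [286.47584725 236.78682303]
w17 0.184 [ 60  63  63  63  63  63  65  29   9  32 190 231 229 227 229 236 138  62  56  57] [ 61  64  62  64  63  63  36  14   8  30 194 233 228 228 230 235 137  62  57  58]
w18 0.1852 [ 64  63  64  63  65  28  11  23 105 230 230 227 227 231 207  96  55  58  59  58] [ 64  65  63  64  64  66  28   5  61 232 231 228 228 232 209  96  53  60  59  59]
w19 0.193 [ 63  63  65  35  16  15   8  65 198 224 224 224 222 193  90  53  58  58  58  59] [ 64  64  68  30  16  13   6  49 180 219 219 218 219 228 108  53  57  58  57  57]
w20 0.2536 [ 60  61  59  54  93 216 189 111 202 211 215 211 213 189 165 161 161 165 163 161] [ 61  61  62  16 149 220 195  87 204 214 211 211 211 191 164 159 164 164 161 160]
w22 0.2781 [216 170 150  80  52  51  50  59 182 189 187 186 188 192 205 206 205 198 198 206] [214 186 154  80  52  52  50  54 187 193 189 189 190 167 117 194 199 202 204 199]
w23 0.262 [215 212 210 209 208 193 150 165 185 185 192 188 189 186 104  81  81  79 199 206] [212 209 205 206 207 213 152 149 185 189 187 186 189 167 100  87  87  85  78 198]
w24 0.2571 [212 209 207 208 211 153 158 206 197 187 185 188 201 119  83  83  79 167 202 205] [208 208 207 208 213 170 142 184 188 187 187 188 202 120  86  86  86  81 168 200]
w26 0.2582 [215 213 212 209 207 211 167 142 188 201 196 196 191 194 152  93  82  79 110 199] [212 209 206 204 206 209 197 149 162 187 189 189 190 191 137  92  86  86  84 109]
```

Run:
```python
from ringfit import *
np.set_printoptions(precision=2,suppress=True)
im,T,W,hsv=ringfit('w26',.115)
tl=lambda uv,z:((plane('wrist',uv,z,W)[:2]-T[:2,3])@T[:2,:2]*1000)
f=lambda p:(p[0]/9+244.5,p[1]/8+179.5)
print('top r17',tl(f((372,224)),.1305)-[17,0],'bevel',tl(f((372,195)),.1275)-[20,0])
q=np.array([tl(f(p),.111) for p in [(360,64),(205,125),(135,195),(105,290),(105,330),(535,95),(600,155),(645,220),(668,310),(645,400),(590,460)]])
r=least_squares(lambda p:np.hypot(*(q-p[:2]).T)-p[2],[-30,0,34]);print('bearing',r.x,r.fun.round(1))
for p in [(135,340),(614,340),(370,549),(370,488),(205,128),(547,132)]: print(p,tl(f(p),.1185))
```

```text
top r17 [-22.27   2.98] bevel [-22.37   3.  ]
bearing [-21.71   4.7   32.69] [ 0.1 -0.5  0.1  0.1  0.2  0.6 -0.5 -0.3  0.4  0.5 -0.6]
(135, 340) [-23.62 -23.94]
(614, 340) [-23.64  30.76]
(370, 549) [-52.22   2.94]
(370, 488) [-43.74   2.93]
(205, 128) [  4.13 -15.59]
(547, 132) [ 3.61 22.63]
```

carry_out --increments '[[[0.04,0.05,0.03,0,0,0,0.52],[0.08,0.1,0.06,0,0,0,0.52],[0.08,0.1,0.06,0,0,0,0.52],[0.08,0.1,0.06,0,0,0,0.52]]]'

```text
time_s: 18.72
tool_pos: [0.5121, -0.1436, 0.258]
ee_rot: [-0.394, -3.053, -0.014]
contact_force: [0.2, -0.3, -1.6]
gripper_width: 0.022
```

Run:
```python
from h import *
np.set_printoptions(precision=4,suppress=True)
s=telemetry.read_state();print(s['time_s'],s['tool_pos'], s['gripper_width'],s['contact_force'],s['moment'])
im,T=shot('wrist','w27')
cv2.imwrite('pics/w27d.png',cv2.resize(im[180:255,245:330],None,fx=9,fy=8,interpolation=cv2.INTER_NEAREST))
b,_=shot('scene','c27')
cv2.imwrite('pics/c27b.png',cv2.resize(b[215:260,205:255],None,fx=12,fy=12,interpolation=cv2.INTER_CUBIC))
s=telemetry.read_state();print(s['time_s'],s['tool_pos'],s['contact_force'])
```

```text
18.7167 [ 0.5121 -0.1436  0.258 ] 0.022027626838392572 [ 0.2488 -0.2845 -1.5949] [-0.0684 -0.0536 -0.0376]
18.8167 [ 0.5121 -0.1437  0.2581] [ 0.4473 -0.6849 -1.6579]
```

View pics/w27d.png

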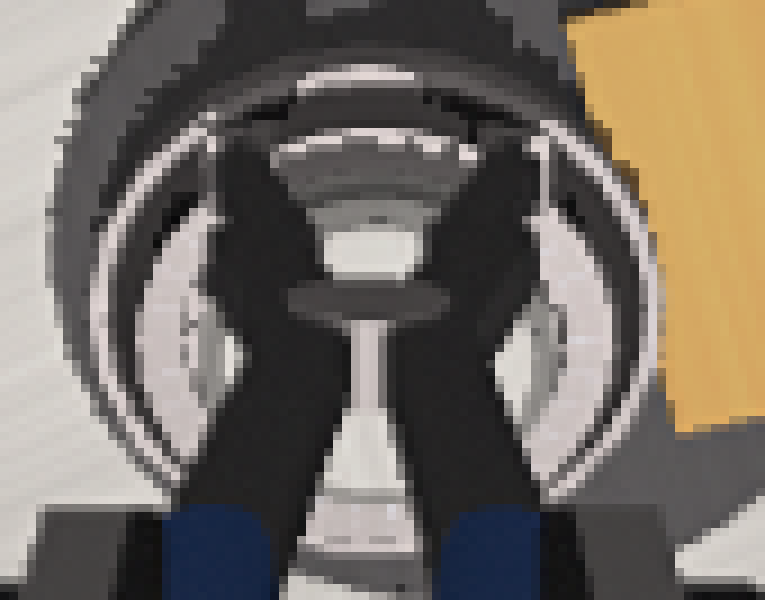

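View pics/c27b.png

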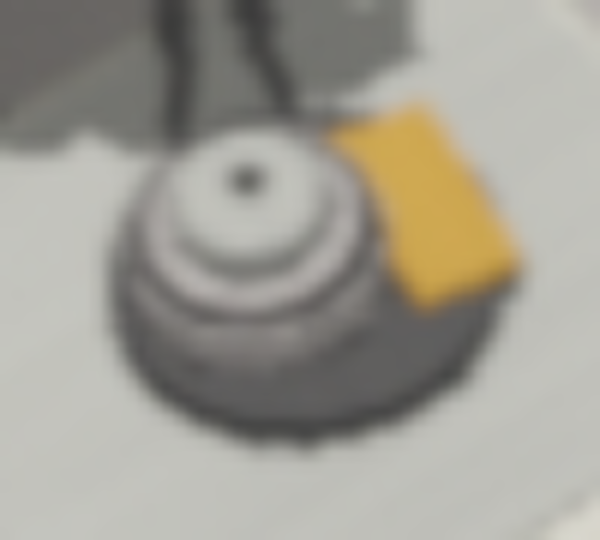

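carry_out --increments '[[[0,0,0.03,0,0,0,0.52],[0,0,0.05,0,0,0,0.52],[0,0,0.05,0,0,0,0.52],[0,0,0.05,0,0,0,0.52]]]'

```text
time_s: 19.15
tool_pos: [0.5121, -0.1437, 0.2576]
ee_rot: [-0.394, -3.053, -0.014]
contact_force: [0.2, 0.4, -1.4]
gripper_width: 0.0223
```

Run:
```python
from h import *
np.set_printoptions(precision=4,suppress=True)
for i in range(3):
    imaging.get_image('side'); s=telemetry.read_state();print(s['time_s'],s['tool_pos'], s['gripper_width'],s['contact_force'],s['moment'])
a,_=shot('side','s28')
B=cv2.imread('pics/side0.png')
for u in (301,303,305): print(u,B[178:190,u].astype(int).sum(1)//3,a[178:190,u].astype(int).sum(1)//3)
```

```text
19.2 [ 0.5121 -0.1437  0.2576] 0.022131547443469027 [ 0.2172  0.8304 -0.9929] [-0.0071 -0.0056  0.0138]
19.25 [ 0.5121 -0.1437  0.2575] 0.022174954809199867 [ 0.2483  0.7191 -1.6593] [ 0.0217 -0.0778 -0.0227]
19.3 [ 0.5121 -0.1437  0.2576] 0.021963423924883176 [ 0.3182  0.5135 -1.6874] [ 0.0119 -0.0787  0.0136]
301 [157 127  82  70  41  80 103  62  82  76  74  69] [170 139  92  86  97 108  65  69  91  82  82  76]
303 [162 142  97  80  56  60  84  78  92  76  76  73] [177 154 108  89 104 120  69  79 100  85  84  81]
305 [158 132  92  74  46  48  66  66  74  77  76  72] [173 144 102  81  88 105  67  60  81  85  84  79]
```

```bash
python3 -c "
from workcell import manip
print(manip.finish_job())"
```

```text
the job is handed in; nothing more can be done
None
```

I handed the job in at about 19.3 s of the 51 s allowed. The squeezed pliers were holding the spread ring around the stub at groove height.

**What I did**
- I drew the large blue pliers out of the tool block. Once in the grip they swung back by about 3–4°, so I tilted the wrist about 0.065 rad to stand them upright again.
- I touched the noses lightly on the foam to fix their height. The pliers slipped about 3 mm in the grip, which I allowed for.
- I put the noses in the ring gap, squeezed to the stop and lifted the ring off the foam. I then lowered it over the stub until the noses' lips met the bearing, pressing about 8 N, and backed off until they were just clear.

**Last checks**
- **Grip:** the grips were 22 mm apart, which is the squeeze stop.
- **Contact:** the force reading at the end was back at its free-hanging value.
- **Centring:** in the wrist view, before the last 1 mm correction, the ring was about 1–1.5 mm off the stub axis. Afterwards it looked centred by eye.
- **Tilt:** I judged it small, because the back edge of the ring sat within about 0.3 px of where it was when flat on the foam.

**What disagreed**
- **Ring height:** the scene and side cameras first differed by about 3 mm. Once I took the dark row in the side view to be the ring's outer face, both gave about 0.116 m, against 0.11575 m for the groove. I put the error at about ±1 mm.
- **Tilt:** that first reading also hinted at a droop of up to about 0.1 rad, against a limit of 0.12. The wrist view did not support it.

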